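Recharge the bush feeder through its tilting tray

TASK

Recharge the bush feeder: lay the brush that was left across its tray down flat on the bench, then stand every one of the small grey steel bushes from the bench in the tray while the gate bar still shuts its mouth. Then snap the gate bar forward out of its spring clip and rest it in the two V notches over the channel, and lift the tray by its black knob so that the bushes slide along the guide rail in single file into the channel. When all are in, lower the tray gently until it lies flat again; leave everything else on the bench where it stands.

Things in the scene. Friction and masses are not known exactly. Their poses are not given: they have to be found in the camera images.
- feeder: the bush feeder, bolted to the bench: grey base plate 135 x 465 x 12 mm, green frame. Origin on the bench surface under the tray's hinge line, at mid-width of the tray (the mouth's axis is at feeder x = -7 mm, tray floor at z = 95 mm). y points back up the tray to the knob, so parts are fed towards -y; x across, -x side nearer the robot; z up
- tray (a joint): hinge of the tray, rad: 0 flat, stop at 0.62, grows as the knob end is lifted. Hinge line: parallel to feeder x at feeder y = 0, z = 95 mm, at the mouth. Needs up to 9 N at the knob; the tray drops back if let go. Tray and channel are slippery (friction about 0.12): bushes slide from about 0.15 rad and all run out within some 2 s at 0.4 rad or more
- tray_mouth (a point): point on the tray floor at the hinge line, on the mouth's and channel's axis; turns with the tray. Floor: x -22 to +36, y 0 to 262 mm from here (58 wide: no two bushes abreast). Walls 8 mm high, 5 thick, free beside them: fingers may straddle them, tips 10 mm above the floor. The -x wall is the brass guide rail; the other closes in from y 47 to 30 to a 44 mm mouth: set bushes down at y 50 to 240
- tray_knob (a point): centre of the black ball knob (28 mm) on a stem at the end of the tray: 305 mm from the hinge line along feeder y, 6 mm above the tray floor, free on both sides
- channel: the fixed feed channel beyond the mouth, 46 mm wide inside, 212 mm long, sloping down 18 degrees away from the tray to a stop. Origin on the channel floor at the stop; y runs up the channel towards the tray, z square to its floor. Two strips 34 to 38 mm above its floor overhang it, so bushes can only enter from the tray; a row of bushes has its centres at about y = 20, 60, 100, 140, 180 mm
- gate_bar: round steel bar 12 mm in diameter with a red plastic grip, 174 mm long in all, 0.12 kg, lying level across the tray's mouth with its axis 16.5 mm above the tray floor, shutting it. Origin on its axis where it crosses the channel axis, x along the bar; the red grip is at its -x end, nearer the robot; the other end reaches 55 mm beyond the origin
- bar_grip (a point): middle of the bar's red grip (18 mm diameter, 47 mm long), on the bar's axis, 88 mm from the bar's origin towards -x; free all round and below
- clip_seat (a point): where the bar's origin is while the bar is clipped in. A sprung C clip (two steel blades on a post, 51 mm towards -x), open forward along feeder -y, holds the bar beside its grip; the far end lies in an open-topped notch 43 mm towards +x. Pulled forward with 8 to 13 N, the grip end snaps out, swinging about the far notch; some 25 mm on it is free and the bar lifts straight up
- park_seat (a point): where the bar's origin is when the bar is parked: in the two upward-open 90 degree V notches on steel posts either side of the channel, bar parallel to the feeder's x as in the clip, 146 mm along -y from the clip seat and level with it within 2 mm. The bar may sit up to 6 mm off along its own length
- brush: flat parts brush, brown wooden handle and dark bristles, 212 x 42 x 12 mm, 0.05 kg, left lying across the tray on its walls (underside 103 mm above the bench); origin at the middle of its underside, x along the handle towards the bristles. From x = 44 to 106 mm it is parallel, 42 mm wide, the best place to take it; the handle tapers
- bush_a: short plain turned steel bush, light grey, 40 mm diameter, 30 mm high, 0.2 kg, all alike; origin at the centre of its underside, z along its bore; absent in some starts
- bush_b: short plain turned steel bush, light grey, 40 mm diameter, 30 mm high, 0.2 kg, all alike; origin at the centre of its underside, z along its bore; absent in some starts
- bush_c: short plain turned steel bush, light grey, 40 mm diameter, 30 mm high, 0.2 kg, all alike; origin at the centre of its underside, z along its bore; absent in some starts
- bush_d: short plain turned steel bush, light grey, 40 mm diameter, 30 mm high, 0.2 kg, all alike; origin at the centre of its underside, z along its bore; absent in some starts
- bush_e: short plain turned steel bush, light grey, 40 mm diameter, 30 mm high, 0.2 kg, all alike; origin at the centre of its underside, z along its bore; absent in some starts
- grease_tin: bystander: yellow tin, 68 mm diameter, 76 mm high; origin at the centre of its underside
- valve_body: bystander: valve body with bronze head on a steel cross block, 48 x 42 x 98 mm; origin at the centre of its underside
- paste_tin: bystander: blue tin, 62 mm diameter, 51 mm high; origin at the centre of its underside

How it is judged:
On the way, in this order (a step that is already met when the one before it is completed fails the run):
1. the brush is down on the bench and every bush stands in the flat tray, with the gate bar still in its clip (x of bush_a in the frame of tray_mouth between -0.02 and 0.035 m and y of bush_a in the frame of tray_mouth between 0.015 and 0.26 m and z of bush_a in the frame of tray_mouth between -0.006 and 0.006 m and angle between each of bush_a, bush_b, bush_c, bush_d, bush_e's own z axis and vertical below 0.12 rad and x of bush_b in the frame of tray_mouth between -0.02 and 0.035 m and y of bush_b in the frame of tray_mouth between 0.015 and 0.26 m and z of bush_b in the frame of tray_mouth between -0.006 and 0.006 m and x of bush_c in the frame of tray_mouth between -0.02 and 0.035 m and y of bush_c in the frame of tray_mouth between 0.015 and 0.26 m and z of bush_c in the frame of tray_mouth between -0.006 and 0.006 m and x of bush_d in the frame of tray_mouth between -0.02 and 0.035 m and y of bush_d in the frame of tray_mouth between 0.015 and 0.26 m and z of bush_d in the frame of tray_mouth between -0.006 and 0.006 m and x of bush_e in the frame of tray_mouth between -0.02 and 0.035 m and y of bush_e in the frame of tray_mouth between 0.015 and 0.26 m and z of bush_e in the frame of tray_mouth between -0.006 and 0.006 m and value of joint tray below 0.05 rad and distance between gate_bar and clip_seat below 0.012 m and height (world z) of brush below 0.008 m and angle between brush's own z axis and vertical below 0.1 rad), for 0.3 s.
2. the gate bar is out of its clip (distance between gate_bar and clip_seat above 0.03 m), for 0.2 s.
3. the tray is tilted by more than 0.25 rad with the gate bar parked (value of joint tray above 0.25 rad and distance between gate_bar and park_seat below 0.013 m and horizontal distance between gate_bar and park_seat below 0.012 m and angle between the x axis of gate_bar and the x axis of feeder, either way round below 0.06 rad), for 0.2 s.
At the end, for the whole second after the job is handed in: all bushes stand at rest in the channel (within 8 mm of its axis, 10 to 205 mm from the stop, square to its floor within 0.15 rad); tray flat (under 0.03 rad); gate bar in its V notches (within 12 mm of the park seat, parallel within 0.06 rad); brush flat on the bench (within 8 mm) (x of bush_a in the frame of channel between -0.008 and 0.008 m and y of bush_a in the frame of channel between 0.01 and 0.205 m and z of bush_a in the frame of channel between -0.006 and 0.006 m and angle between the z axis of each of bush_a, bush_b, bush_c, bush_d, bush_e and the z axis of channel, either way round below 0.15 rad and linear speed of each of bush_a, bush_b, bush_c, bush_d, bush_e, brush, gate_bar below 0.02 m/s and x of bush_b in the frame of channel between -0.008 and 0.008 m and y of bush_b in the frame of channel between 0.01 and 0.205 m and z of bush_b in the frame of channel between -0.006 and 0.006 m and x of bush_c in the frame of channel between -0.008 and 0.008 m and y of bush_c in the frame of channel between 0.01 and 0.205 m and z of bush_c in the frame of channel between -0.006 and 0.006 m and x of bush_d in the frame of channel between -0.008 and 0.008 m and y of bush_d in the frame of channel between 0.01 and 0.205 m and z of bush_d in the frame of channel between -0.006 and 0.006 m and x of bush_e in the frame of channel between -0.008 and 0.008 m and y of bush_e in the frame of channel between 0.01 and 0.205 m and z of bush_e in the frame of channel between -0.006 and 0.006 m and distance between gate_bar and park_seat below 0.013 m and horizontal distance between gate_bar and park_seat below 0.012 m and angle between the x axis of gate_bar and the x axis of feeder, either way round below 0.06 rad and value of joint tray below 0.03 rad and height (world z) of brush below 0.008 m and angle between brush's own z axis and vertical below 0.1 rad); the robot touches nothing.
It fails at once if the tray is dropped or slammed (swings down faster than 2.5 rad/s) (velocity of joint tray below -2.5 rad/s).
It fails at once if the grease tin is moved by more than 3 cm (distance of grease_tin from where it was at the start of the episode above 0.03 m).
It fails at once if the valve body is moved by more than 3 cm (distance of valve_body from where it was at the start of the episode above 0.03 m).
It fails at once if the paste tin is moved by more than 3 cm (distance of paste_tin from where it was at the start of the episode above 0.03 m).
Of bush_a, bush_b, bush_c, bush_d, bush_e only 3 to 5 are there at a start; the rules pass over those that are not, and their reading is None.
At some moment in a run one of bush_a, bush_b, bush_c, bush_d, bush_e may be knocked a few centimetres aside while the robot is not near it.
It also fails if it takes over 210 s, if anything falls off the work surface, if the arm or the gripper's body presses on something with over 40 N, if the wrist force passes 120 N, or if a joint passes its speed limit or range.

ROBOT

A 6-joint arm with a two-finger parallel gripper is mounted at the origin on a cart in front of the work surface, level with it; the furniture and walls round the work are solid. World frame = base frame: x ahead of the robot, y to its left, z up, the work surface at z = 0. Lengths are in m, angles in rad, forces in N, time in s.
With the tool pointing down it reaches from about 0.275 to 0.875 m from the base axis. Payload 12.5 kg.
Tool frame: the origin (TCP) lies midway between the tips of the shut fingers; the grasp point (between the pads) lies 19 mm behind it (robot.tcp_to_grasp is the distance from the TCP to the grasp point, in m); z points along the fingers, y is the line along which they close (so a half turn about z gives the same grasp; the last joint's range is limited). The gripper opens to 85 mm and grips with 20 to 120 N. Pads are 22 mm wide; open, the fingers measure 114 mm over their backs; the gripper's body (76 mm by 85 mm) begins 54 mm behind the grasp point. The pads swing forward as they close: fully open they stand 13 mm farther back than shut.
Start: joints at [1.24, 0.351, 1.652, -0, 1.139, -0.085], TCP at [0.134, 0.533, 0.231] pointing down, gripper open.
Joint ranges: [-2.75, 2.75], [-0.79, 2.1], [0.01, 2.65], [-1.57, 4.71], [0.07, 3.14], [-2.87, 2.87]. Speed limits (rad/s): [2.22, 2.22, 2.79, 3.14, 3.14, 3.14].

INTERFACE

Orientations are given as a unit quaternion [x, y, z, w].
In Python, from rig import observe, cams, close_job, nets, robot gives the robot as it stands. The module is installed in compiled form; this text tells all that it offers.
- The arm moves only by the shell command python3 -m handwheel 'ROWS'. ROWS is JSON, one flat list of numbers, 5 for each row, row after row: the shift along the tool's x, y, z in mm, then the turn about the tool's z in degrees, then the closure, from 0 (fully open) to 1 (shut). In form: [x, y, z, twist, hand, x, y, z, twist, hand, ...]. A call has 1 to 5 rows; each row is the pose to reach, as a shift and turn from the pose commanded when the call began, along the tool's axes at that moment; what a row does not reach only later rows make up. A row lasts 1/12 s, in which the tool goes at most 41.7 mm and 7.16 degrees, less where a joint would pass 70% of its speed; a pose out of reach is approached as far as the arm can. A call with a gripper value outside its range is refused whole. The fingers move at their own pace and stop on an object; the grip force is fixed at half the most. Time passes only in rows, so rows that repeat a pose let the fingers close. It gives the time, the measured TCP pose, the force, the opening and the grip force at its end, in the units of the state.
- observe(): the state, without advancing time (a new reading comes with each control period).
- cams.snapshot(name): name is "scene" or "top"; returns (picture, depth): 384x512x3 uint8, blue, green, red; 384x512 float32, m along the optical axis (not along the pixel's ray), 0 where there is no reading.
- cams.camera_params(name): a dict with "fov_y" (degrees; the focal length in pixels is half the picture's height over the tangent of half this angle, whatever the lens; pixels are square), "cx", "cy" (the principal point, pixels), "camera_from_world" (4x4, takes a point from world to camera coordinates). Camera axes: x right, y down, z forward; pixel columns grow to the right and rows downward; lengths in m; the calibration is good to about 2 mm. A picture is of the moment at which its call begins. camera_params takes no time and is no camera call.
- close_job(): hands the job in; it is judged then, once.
Trained networks look in the newest picture that a camera, given by its name, has taken for a name from the list of things; names that differ only in an ending like _2 or _b are one class to them, and where a whole thing is asked for, a point or a joint stands for the part that bears it (a point fixed in the world has none). Each returns a list of dicts, best first, with "confidence" (0 to 1); they miss things now and then, are a little off and sometimes report something else, mostly with a low value. They report only what shows in the picture. A call takes as long as a camera call.
- nets.boxes_of(camera, thing): "rect" ([left, top, right, bottom] in pixels, round what is visible of it).
The state is a dict: "clock": time; "joint_pos": joint angles; "qd": joint speeds; "joint_torque": joint torques, N m; "tool_pos": TCP position; "eef_rot": TCP orientation; "contact_force": force on the tool from outside, world axes, zero at the start; "moment": the same for the moment, N m; "opening": opening from 0.0 (shut) to 1.0 (fully open); "gripper_force": force on a finger pad.
Only numpy, scipy, OpenCV 4.12 (cv2) and the standard library are available. Lean on these libraries where they do the work, as an engineer would, in place of code of your own. Each camera call takes 0.05 s, during which the arm holds its last target. There are 200 camera calls.

## Working session

There is one attempt and no reset: what is moved stays moved. The work goes in short steps, Python scripts to look and compute and a shell command to move; the robot and the scene stay as the last step left them, time stands still between calls to the robot, and variables do not carry over. Pictures are saved under pics/ and viewed, at most 17 in all, crops included, and the job is handed in when it is done.

```bash
mkdir -p pics
cat > h.py <<'E'
import numpy as np, cv2
from scipy.spatial.transform import Rotation as R
from rig import observe, cams, nets, robot
def snap(n, f=None):
    im,d=cams.snapshot(n); p=cams.camera_params(n)
    if f: cv2.imwrite(f'pics/{f}.png',im)
    F=im.shape[0]/2/np.tan(np.radians(p['fov_y']/2)); T=np.linalg.inv(np.array(p['camera_from_world']))
    v,u=np.mgrid[:im.shape[0],:im.shape[1]]
    P=np.stack([(u-p['cx'])/F*d,(v-p['cy'])/F*d,d],-1)@T[:3,:3].T+T[:3,3]
    P[d==0]=np.nan
    return im,P
def proj(n,X):
    p=cams.camera_params(n); M=np.array(p['camera_from_world']); F=192/np.tan(np.radians(p['fov_y']/2))
    c=np.atleast_2d(X)@M[:3,:3].T+M[:3,3]; return np.c_[c[:,0]/c[:,2]*F+p['cx'],c[:,1]/c[:,2]*F+p['cy']]
def tool():
    o=observe(); return np.array(o['tool_pos']), R.from_quat(o['eef_rot'])
def rows(target, yaw=None):
    """print shift in tool mm to put TCP at world target; yaw: desired world heading (deg) of tool y axis (mod 180)"""
    p,r=tool(); s=r.inv().apply(np.array(target)-p)*1000
    y=r.apply([0,1,0]); a=np.degrees(np.arctan2(y[1],y[0]))
    t=0 if yaw is None else -((yaw-a+90)%180-90)
    print('shift',s.round(1),'twist',round(t,1),'ydir',round(a,1))
E
python3 - <<'E'
from h import *
print(observe())
for n in('scene','top'):
    im,P=snap(n,n+'0'); np.save(n+'0.npy',P)
    p=cams.camera_params(n);print(n,np.linalg.inv(np.array(p['camera_from_world'])).round(3).tolist(),p['fov_y'])
    for t in ['feeder','tray_knob','bar_grip','gate_bar','brush','bush_a','grease_tin','valve_body','paste_tin']:
        for b in nets.boxes_of(n,t)[:6]:
            l,tp,r,bt=b['rect'];q=P[int((tp+bt)/2),int((l+r)/2)]
            print(n,t,round(b['confidence'],2),np.round(b['rect']).astype(int).tolist(),q.round(3))
E
```

```text
{'clock': 0.0, 'joint_pos': array([ 1.24038837e+00,  3.51221299e-01,  1.65242658e+00,  1.14989263e-05,
        1.13910103e+00, -8.45754164e-02]), 'qd': array([-0.00170593, -0.00034144,  0.00056535,  0.00068839, -0.00179655,
        0.0008177 ]), 'joint_torque': array([-2.45438212e-03, -5.06104982e+01, -2.91408473e+01, -2.11251340e-04,
        4.64650497e-03, -1.69529653e-05]), 'tool_pos': array([0.1337016 , 0.53315975, 0.23076566]), 'eef_rot': array([ 1.22609360e-01,  9.92454841e-01, -5.64651324e-04, -1.24206320e-04]), 'contact_force': array([ 1.10228482, -0.59002362, -0.55493291]), 'moment': array([ 0.02837784,  0.0179402 , -0.00560229]), 'gripper_force': 0.0, 'opening': 0.9991826001333534}
scene [[0.886, -0.196, 0.42, 0.021], [-0.463, -0.418, 0.782, -1.071], [0.022, -0.887, -0.461, 0.694], [0.0, 0.0, 0.0, 1.0]] 44.431661837742034
scene feeder 0.93 [164, 147, 283, 255] [0.514 0.009 0.059]
scene tray_knob 0.64 [164, 146, 284, 254] [ 0.507 -0.014  0.078]
scene tray_knob 0.59 [172, 144, 233, 185] [0.531 0.204 0.093]
scene tray_knob 0.32 [254, 167, 280, 201] [0.686 0.063 0.057]
scene ba
[... 706 characters left out ...]
524], [0.0, 0.0, 0.0, 1.0]] 48.69954604917127
top feeder 0.63 [132, 177, 293, 231] [0.514 0.093 0.093]
top tray_knob 0.57 [132, 190, 229, 221] [0.508 0.2   0.097]
top bar_grip 0.59 [223, 184, 229, 233] [0.502 0.045 0.1  ]
top gate_bar 0.19 [130, 179, 294, 228] [0.518 0.093 0.096]
top brush 0.62 [224, 187, 230, 234] [0.497 0.051 0.014]
top brush 0.61 [161, 167, 178, 235] [0.523 0.234 0.114]
top bush_a 0.42 [345, 191, 350, 199] [ 0.567 -0.38   0.002]
top grease_tin 0.86 [207, 143, 228, 166] [0.688 0.084 0.076]
top valve_body 0.56 [303, 150, 322, 168] [ 0.678 -0.243  0.081]
top paste_tin 0.71 [266, 144, 285, 165] [ 0.696 -0.117  0.056]
top paste_tin 0.21 [128, 180, 293, 226] [0.517 0.099 0.098]
```

Run:
```python
import cv2
a=cv2.imread('pics/top0.png')[110:260,115:385];cv2.imwrite('pics/t0c.png',cv2.resize(a,None,fx=2.9,fy=2.9,interpolation=cv2.INTER_CUBIC))
a=cv2.imread('pics/scene0.png')[130:330,140:370];cv2.imwrite('pics/s0c.png',cv2.resize(a,None,fx=3,fy=3,interpolation=cv2.INTER_CUBIC))
```

```text
(no output)
```

View pics/t0c.png

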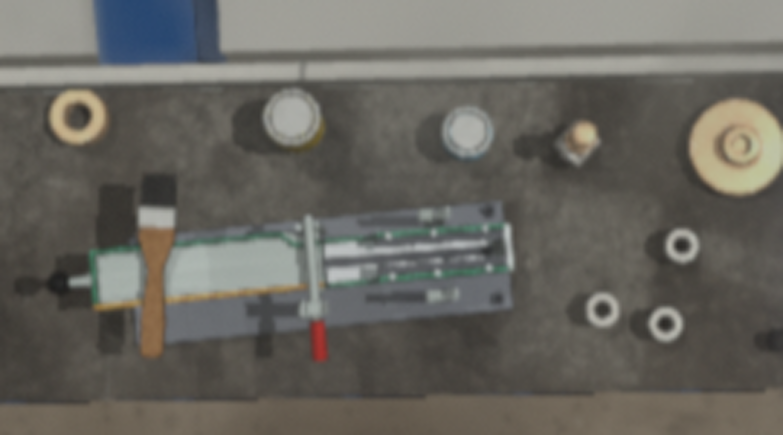

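View pics/s0c.png

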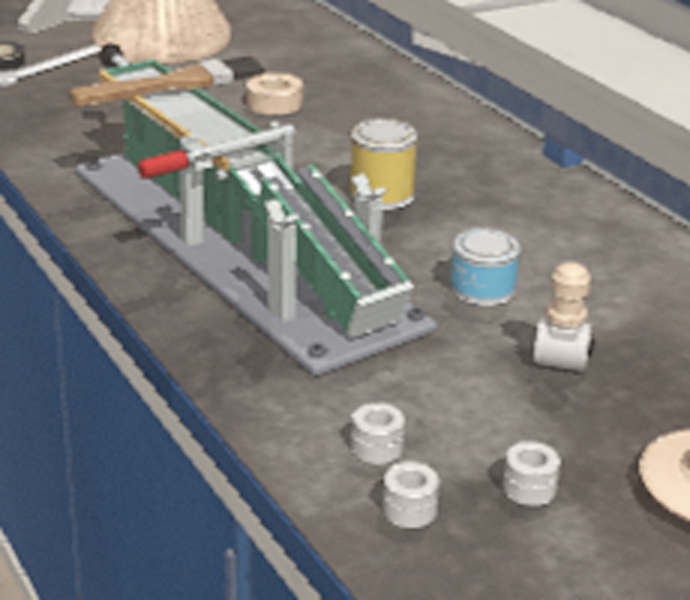

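Run:
```python
from h import *
im=cv2.imread('pics/top0.png');P=np.load('top0.npy');S=np.load('scene0.npy');si=cv2.imread('pics/scene0.png')
for nm,Q in(('top',P),('scene',S)):
    z=Q[...,2]; b=Q[(abs(Q[...,0]-.3)<.1)&(abs(Q[...,1]+.3)<.2)]
    print(nm,'bench z',np.nanmedian(b[:,2]),np.nanstd(b[:,2]))
    for lo,hi,t in((.006,.018,'plate'),(.088,.102,'floor')):
        m=(z>lo)&(z<hi)&(Q[...,0]>.35)&(Q[...,0]<.66)&(Q[...,1]>-.25)&(Q[...,1]<.4)
        q=Q[m]; r=cv2.minAreaRect(q[:,:2].astype(np.float32)); print(nm,t,m.sum(),r, np.median(q[:,2]))
def blobs(nm,Q,m):
    n,l,s,c=cv2.connectedComponentsWithStats(m.astype(np.uint8))
    for i in range(1,n):
        if s[i,4]>20:
            q=Q[l==i];print(nm,i,s[i].tolist(),np.nanmean(q,0).round(4),np.nanmin(q,0).round(3),np.nanmax(q,0).round(3), 'mid',((np.nanmin(q,0)+np.nanmax(q,0))/2).round(4))
for nm,Q in(('top',P),('scene',S)):
    m=(Q[...,2]>.02)&(Q[...,1]<-.2)&(Q[...,0]<.9)&(Q[...,0]>.25); blobs(nm+' bush',Q,m)
for nm,Q,I in(('top',P,im),('scene',S,si)):
    I=I.astype(int); m=(I[...,2]>I[...,1]+60)&(I[...,2]>I[...,0]+60)&(Q[...,2]>.08); blobs(nm+' red',Q,m)
    h=cv2.cvtColor(I.astype(np.uint8),cv2.COLOR_BGR2GRAY)
    m=(h<60)&(Q[...,2]>.05)&(Q[...,1]>.25)&(Q[...,0]<.6); blobs(nm+' knob',Q,m)
```

```text
top bench z -0.8271828517704689 0.3519751842453485
top plate 2262 ((0.5139806270599365, 0.07564672827720642), (0.29697754979133606, 0.6558407545089722), 1.5571200847625732) 0.011131514449670976
top floor 1480 ((0.5166723728179932, 0.11992758512496948), (0.10554938018321991, 0.4650070369243622), 4.81124210357666) 0.09463457050732094
scene bench z -0.08557071600098515 0.13544186222770907
scene plate 1800 ((0.5177316069602966, 0.05078086256980896), (0.13516949117183685, 0.4667961895465851), 7.851249694824219) 0.011604319119295381
scene floor 1052 ((0.5109779238700867, 0.12258463352918625), (0.111286461353302, 0.4667426645755768), 8.332850456237793) 0.09480550833906404
top bush 1 [304, 0, 208, 141, 20541] [ 0.683  -0.3181  0.9056] [ 0.593 -0.853  0.02 ] [ 0.782 -0.2    0.986] mid [ 0.6875 -0.5265  0.503 ]
top bush 2 [353, 144, 32, 33, 479] [ 0.6885 -0.4526  0.0263] [ 0.631 -0.507  0.02 ] [ 0.747 -0.396  0.043] mid [ 0.6891 -0.4515  0.0317]
top bush 5 [305, 151, 17, 16, 161] [ 0.6837 -0.2512  0.0629] [ 0.661 -0.282  0.02 ] [ 0.716 -0.225  0.102] mid [ 0.6882 -0.2537  0.0613]
top bush 8 [4
[... 3184 characters left out ...]
62  0.494] [ 0.925 -0.449  0.568] mid [ 0.9197 -0.4557  0.5309]
scene red 13 [463, 93, 25, 55, 442] [ 0.9192 -0.4307  0.3798] [ 0.912 -0.452  0.322] [ 0.933 -0.409  0.44 ] mid [ 0.9226 -0.4307  0.3809]
scene red 14 [186, 180, 17, 9, 92] [0.44   0.0385 0.1149] [0.417 0.031 0.107] [0.465 0.049 0.122] mid [0.4408 0.04   0.1144]
scene knob 1 [0, 0, 59, 47, 1361] [0.1058 0.3976 0.5186] [0.047 0.286 0.334] [0.368 1.894 0.577] mid [0.2074 1.0904 0.4551]
scene knob 11 [26, 53, 28, 54, 665] [0.1356 0.5164 0.3479] [0.099 0.456 0.115] [0.274 1.627 0.405] mid [0.1866 1.0415 0.2598]
scene knob 12 [19, 74, 11, 4, 30] [0.1293 1.5899 0.1081] [0.103 1.564 0.098] [0.151 1.61  0.119] mid [0.1271 1.5867 0.1081]
```

View pics/scene0.png

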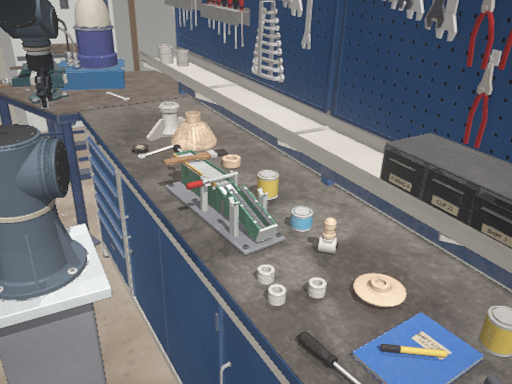

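Run:
```python
from h import *
th=np.radians(7.5);Rm=np.array([[np.cos(th),np.sin(th)],[-np.sin(th),np.cos(th)]]);O=np.array([.537,.048])
for nm in('top','scene'):
    Q=np.load(nm+'0.npy');im=cv2.imread(f'pics/{nm}0.png').astype(int)
    ok=np.isfinite(Q[...,2])&(Q[...,0]<.7)&(Q[...,0]>.3)&(abs(Q[...,1]-.05)<.4);q=Q[ok];c=im[ok];f=np.c_[(q[:,:2]-O)@Rm.T,q[:,2]]*1000
    # rail/green wall/tray extents
    m=(f[:,2]>85)&(f[:,2]<107)&(abs(f[:,0])<50)
    ys=[];a=[]
    for y in range(15,260,15):
        s=f[m&(abs(f[:,1]-y)<7.5)]
        if len(s)>5 and not(125<y<0): a.append((y,s[:,0].min(),s[:,0].max()))
    a=np.array(a);print(nm,'tray xmin/xmax by y\n',a.round().astype(int).T.tolist())
    g=a[(a[:,1]>-42)&(a[:,2]<42)]; print('mid line',np.polyfit(g[:,0],(g[:,1]+g[:,2])/2,1),len(g),'lo',np.polyfit(g[:,0],g[:,1],1),'hi',np.polyfit(g[:,0],g[:,2],1))
    br=(c[:,2]-c[:,0]>50)&(f[:,2]>88)&(f[:,2]<110)&(abs(f[:,0]+31)<12)&(f[:,1]>10)&(f[:,1]<150)
    print('brass',br.sum(),np.polyfit(f[br,1],f[br,0],1),np.median(f[br],0))
    # plate edges
    p=(f[:,2]>6)&(f[:,2]<18)
    e=[]
    for y in range(-200,200,20):
        s=f[p&(abs(f[:,1]-y)<10)]
        if len(s)>5: e.append((y,s[:,0].min(),s[:,0].max(),))
    e=np.array(e);print('plate',e.round().astype(int).T.tolist(),np.polyfit(e[:,0],e[:,1],1))
    pp=f[p&(abs(f[:,0]+20)<60)];print('plate y range',np.percentile(pp[:,1],[0,.5,99.5,100]))
    b=(f[:,2]>108)&(abs(f[:,1])<40)&(abs(f[:,0]+30)<110)&(f[:,2]<135)
    print('bar pts',b.sum(),np.polyfit(f[b,0],f[b,1],1),f[b].min(0),f[b].max(0))
    k=(f[:,1]>285)&(f[:,1]<335)&(f[:,2]>85)&(abs(f[:,0])<25);print('knob',k.sum(),f[k].mean(0),f[k].min(0),f[k].max(0))
    e=(f[:,1]>225)&(f[:,1]<290)&(f[:,2]>85)&(f[:,2]<107)&(abs(f[:,0])<38);print('tray end', [int(np.percentile(f[e&(abs(f[:,0]-x)<8),1],98)) for x in(-25,-10,15,25)])
    v=(f[:,1]<-110)&(f[:,2]>95);print('posts',f[v].mean(0),f[v].min(0),f[v].max(0)); print(f[v&(f[:,0]<0)].mean(0),f[v&(f[:,0]>0)].mean(0))
    w=(f[:,2]>108)&(f[:,1]>120)&(f[:,1]<250);fw=f[w].astype(np.float32);print('brush',cv2.minAreaRect(fw[:,:2]),np.median(fw[:,2]),fw.min(0),fw.max(0))
```

```text
top tray xmin/xmax by y
 [[15, 30, 45, 60, 75, 90, 105, 120, 135, 150, 165, 180, 210, 225, 240, 255], [-33, -35, -35, -33, -35, -33, -35, -33, -34, -34, -34, -43, -33, -33, -34, -33], [34, 30, 30, 32, 33, 32, 33, 32, 34, 32, 49, 44, 34, 33, 34, 32]]
mid line [ 0.00499908 -1.23775496] 14 lo [ 3.99448933e-03 -3.42196308e+01] hi [6.00366128e-03 3.17441209e+01]
brass 31 [ 6.75934858e-03 -3.42037613e+01] [-33.68888066  91.67163444 102.1835695 ]
plate [[-200, -180, -160, -140, -120, -100, -80, -60, -40, -20, 0, 20, 40, 60, 80, 100, 120, 140, 160, 180], [-121, -172, -166, -150, -127, -175, -176, -168, -162, -163, -167, -138, -159, -148, -148, -157, -153, -150, -131, -139], [108, 85, 123, 131, 122, 90, 75, 55, 144, 161, 152, 139, 140, 134, 158, 160, 155, 167, 136, 175]] [ 2.86858324e-02 -1.53354140e+02]
plate y range [-398.71995723 -378.87854265  378.76721573  412.3899952 ]
bar pts 246 [-8.25123519e-03  1.08860899e+01] [-118.15948146   -3.1391551   108.05576944] [ 46.65198341  25.61527989 132.26493147]
knob 61 [  0.42215412 301.90180071 108.8330342 ] [-13.31511434 287.02609184  99.16468059] [ 13.3878343  317.99068064 118.44038714]
tray end [266, 280, 266, 265]
posts [  74.93599346 -256.22318644  967.30604139] [ -65.64250594 -415.47386634   95.16450519] [ 149.19677271 -110.0049235   984.19297979]
[ -52.06220357 -129.44539957  109.26522715] [  75.29524362 -256.58181311  969.73325143]Traceback (most recent call last):
  File "<stdin>", line 29, in <module>
cv2.error: OpenCV(4.12.0) /io/opencv/modules/imgproc/src/convhull.cpp:143: error: (-215:Assertion failed) total >= 0 && (depth == CV_32F || depth == CV_32S) in function 'convexHull'
```

Run:
```python
from h import *
th=np.radians(7.15);Rm=np.array([[np.cos(th),np.sin(th)],[-np.sin(th),np.cos(th)]]);O=np.array([.537,.0465])
for nm in('top','scene'):
    Q=np.load(nm+'0.npy');im=cv2.imread(f'pics/{nm}0.png').astype(int)
    ok=np.isfinite(Q[...,2])&(Q[...,0]<.7)&(Q[...,0]>.3)&(abs(Q[...,1]-.05)<.4)&(Q[...,2]<.16);q=Q[ok];c=im[ok];f=np.c_[(q[:,:2]-O)@Rm.T,q[:,2]]*1000
    m=(f[:,2]>88)&(f[:,2]<107)&(abs(f[:,0])<50); a=[]
    for y in range(15,260,15):
        s=f[m&(abs(f[:,1]-y)<7.5)]
        if len(s)>5: a.append((y,s[:,0].min(),s[:,0].max()))
    a=np.array(a);print(nm,a.round().astype(int).T.tolist())
    br=(c[:,2]-c[:,0]>50)&(f[:,2]>95)&(f[:,2]<110)&(abs(f[:,0]+31)<12)&(f[:,1]>25)&(f[:,1]<150)
    if br.sum()>3:print('brass',br.sum(),np.polyfit(f[br,1],f[br,0],1),np.median(f[br],0))
    b=(f[:,2]>110)&(abs(f[:,1]-9)<12)&(f[:,0]>-120)&(f[:,0]<50)
    for lo,hi in((-120,-75),(-75,-40),(-38,25),(30,50)):
        s=f[b&(f[:,0]>lo)&(f[:,0]<hi)];print('bar seg',lo,hi,len(s),s.mean(0).round(1),s.min(0).round(1),s.max(0).round(1))
    k=(f[:,1]>287)&(f[:,1]<335)&(f[:,2]>85)&(abs(f[:,0])<25)
    if k.any():print('knob',k.sum(),f[k].mean(0).round(1),f[k].min(0).round(1),f[k].max(0).round(1))
    for sx in(-1,1):
        v=(f[:,1]<-100)&(f[:,1]>-180)&(f[:,2]>104)&(f[:,0]*sx>10);s=f[v]
        if len(s):print('post',len(s),s.mean(0).round(1),s.min(0).round(1),s.max(0).round(1))
    w=(f[:,2]>108)&(f[:,1]>120)&(f[:,1]<250);fw=f[w].astype(np.float32);print('brush',len(fw),cv2.minAreaRect(fw[:,:2]),np.median(fw[:,2]),fw.min(0),fw.max(0))
```

```text
top [[15, 30, 45, 60, 75, 90, 105, 120, 135, 150, 165, 180, 210, 225, 240, 255], [-23, -35, -35, -33, -35, -34, -35, -34, -35, -35, -35, -35, -34, -34, -35, -34], [34, 31, 30, 32, 33, 32, 32, 31, 33, 31, 49, 43, 33, 31, 32, 31]]
brass 30 [ 7.92140349e-04 -3.40275766e+01] [-34.06868098  91.29324593 102.1627605 ]
bar seg -120 -75 68 [-97.2  11.8 118.3] [-118.     3.7  110.8] [-75.   20.8 126.3]
bar seg -75 -40 56 [-58.9  11.1 117.2] [-74.7  -0.6 110.6] [-40.8  20.8 124.9]
bar seg -38 25 63 [ -7.5  12.5 115.6] [-37.6   6.9 110.8] [ 22.7  18.7 123.4]
bar seg 30 50 26 [ 38.4   9.8 114.7] [ 31.2  -1.4 110.7] [ 46.7  18.4 120.1]
knob 61 [ -1.2 303.4 108.8] [-15.  288.5  99.2] [ 11.7 319.5 118.4]
post 37 [ -58.1 -132.1  114.5] [ -64.5 -150.1  104.8] [ -32.  -102.2  123.7]
post 39 [  34.2 -131.7  113.6] [  15.1 -151.7  104.1] [  41.2 -103.4  122. ]Traceback (most recent call last):
  File "<stdin>", line 21, in <module>
cv2.error: OpenCV(4.12.0) /io/opencv/modules/imgproc/src/convhull.cpp:143: error: (-215:Assertion failed) total >= 0 && (depth == CV_32F || depth == CV_32S) in function 'convexHull'
```

Run:
```python
from h import *
th=np.radians(7.15);Rm=np.array([[np.cos(th),np.sin(th)],[-np.sin(th),np.cos(th)]]);O=np.array([.536,.0455])
for nm in('top','scene'):
    Q=np.load(nm+'0.npy');im=cv2.imread(f'pics/{nm}0.png').astype(int)
    ok=np.isfinite(Q[...,2])&(Q[...,0]<.7)&(Q[...,0]>.3)&(abs(Q[...,1]-.05)<.4)&(Q[...,2]<.16);q=Q[ok];c=im[ok];f=np.c_[(q[:,:2]-O)@Rm.T,q[:,2]]*1000
    m=(f[:,2]>90)&(f[:,2]<107)&(abs(f[:,0])<50); a=[]
    for y in range(15,260,15):
        s=f[m&(abs(f[:,1]-y)<7.5)]
        if len(s)>5: a.append((y,s[:,0].min(),s[:,0].max()))
    a=np.array(a)
    if nm=='scene':
        print(nm,a.round().astype(int).T.tolist())
        br=(c[:,2]-c[:,0]>50)&(f[:,2]>95)&(f[:,2]<110)&(abs(f[:,0]+31)<12)&(f[:,1]>25)&(f[:,1]<150)
        if br.sum()>3:print('brass',br.sum(),np.polyfit(f[br,1],f[br,0],1),np.median(f[br],0))
        b=(f[:,2]>108)&(abs(f[:,1]-9)<14)&(f[:,0]>-120)&(f[:,0]<50)
        for lo,hi in((-120,-75),(-75,-40),(-38,25),(30,50)):
            s=f[b&(f[:,0]>lo)&(f[:,0]<hi)];print('bar seg',lo,hi,len(s),s.mean(0).round(1),s.min(0).round(1),s.max(0).round(1))
        k=(f[:,1]>287)&(f[:,1]<335)&(f[:,2]>85)&(abs(f[:,0])<25)
        if k.any():print('knob',k.sum(),f[k].mean(0).round(1),f[k].min(0).round(1),f[k].max(0).round(1))
        for sx in(-1,1):
            v=(f[:,1]<-100)&(f[:,1]>-180)&(f[:,2]>104)&(f[:,0]*sx>10);s=f[v]
            if len(s):print('post',len(s),s.mean(0).round(1),s.min(0).round(1),s.max(0).round(1))
    w=(f[:,2]>109)&(f[:,1]>120)&(f[:,1]<250);fw=f[w].astype(np.float32);print(nm,'brush',len(fw),cv2.minAreaRect(fw[:,:2].copy()),np.median(fw[:,2]),fw.min(0),fw.max(0))
    h=fw
    for lo in range(-120,130,20):
        s=h[abs(h[:,0]-lo)<10]
        if len(s): print(lo,len(s),s[:,1].min().round(),s[:,1].max().round(),s[:,2].mean().round(1),end=' | ')
    print()
```

```text
top brush 551 ((9.986053466796875, 190.663818359375), (41.71621322631836, 210.70765686035156), 83.93749237060547) 114.04956 [-94.326004 160.40155  109.134   ] [116.03133 217.73529 123.07776]
-100 11 195.0 215.0 113.0 | -80 43 193.0 218.0 113.4 | -60 46 187.0 216.0 114.1 | -40 42 187.0 212.0 113.7 | -20 36 186.0 205.0 113.9 | 0 29 183.0 201.0 114.1 | 20 50 174.0 205.0 114.4 | 40 68 169.0 208.0 114.4 | 60 78 163.0 207.0 115.5 | 80 68 163.0 204.0 114.4 | 100 70 160.0 200.0 114.1 | 120 10 178.0 198.0 112.2 | 
scene [[15, 30, 45, 60, 75, 90, 105, 120, 135, 150, 165, 180, 195, 240, 255], [-40, -34, -32, -30, -36, -37, -36, -36, -37, -39, -36, -49, -49, -36, -36], [33, 14, 31, 32, 31, 31, 35, 33, 35, 34, 50, 29, 23, 31, 30]]
brass 35 [-1.76535549e-02 -3.12003459e+01] [-33.76097854 109.17437573 101.76654958]
bar seg -120 -75 87 [-98.    5.3 115.2] [-119.7   -2.1  108.1] [-75.6  16.1 122.1]
bar seg -75 -40 74 [-58.7   9.3 116.7] [-74.9  -4.3 108.1] [-40.2  22.4 126.5]
bar seg -38 25 70 [ -6.3   6.9 113.7] [-37.1  -0.3 108.1] [ 24.7  14.6 118.4]
bar seg 30 50 30 [ 36.5   7.  114.5] [ 30.3  -4.8 108.7] [ 47.4  22.1 118.5]
knob 47 [ -5.6 297.1 104.4] [-17.5 289.1  89. ] [  9.9 313.1 116.8]
post 57 [ -59.8 -135.8  112.7] [ -65.5 -155.1  104.2] [ -51.7 -119.5  122.3]
post 56 [  33.6 -136.2  111.9] [  28.  -154.3  104.1] [  40.8 -120.2  119.6]
scene brush 315 ((7.932746887207031, 184.58734130859375), (48.19996643066406, 212.4385986328125), 84.26710510253906) 113.23638 [-97.81826 152.1716  109.06653] [113.42498  215.96638  117.818756]
-100 12 189.0 210.0 111.5 | -80 26 186.0 213.0 113.0 | -60 25 180.0 216.0 113.2 | -40 26 181.0 210.0 112.8 | -20 22 178.0 202.0 112.6 | 0 23 174.0 195.0 112.8 | 20 30 164.0 206.0 112.6 | 40 36 159.0 206.0 113.0 | 60 44 158.0 202.0 114.2 | 80 35 152.0 199.0 113.7 | 100 31 156.0 200.0 113.2 | 120 5 161.0 192.0 112.4 |
```

Run:
```python
from h import *
Q=np.load('top0.npy').reshape(-1,3)
for xs in np.arange(.76,.3,-.02):
    s='%.2f '%xs
    for ys in np.arange(.62,-.62,-.02):
        z=Q[(abs(Q[:,0]-xs)<.0101)&(abs(Q[:,1]-ys)<.0101),2]
        if len(z)==0: s+='?';continue
        h=np.nanpercentile(z,90)
        s+= '~' if h<-.02 else '.' if h<.008 else str(min(9,int(h*100)))
    print(s)
```

```text
0.76 ????????????????99999999999..999999999999999999999999999999999
0.74 ???.........222.9999999999999999999999999999999999999999999999
0.72 999999999999999999999999999999999999999999999999999922322..111
0.70 9999999999999999999999999999999999999999999999999999233321.111
0.68 99874.......232..9999999999999999999999999999999999923332..111
0.66 ?99740...........9999999999999999999999999999999999922222..111
0.64 99874............999999999999999999999999999999999991222...111
0.62 88752............99999999999999999999999999999999999.......111
0.60 77531............99999999999999999999999999999999999.......112
0.58 4321............9999999999999999999999765........232.......112
0.56 00...............199919999999998999987766........233........11
0.54 .0.............99999999999999987766888776.........2.........11
0.52 .1.............99999999999999988999998761...................11
0.50 ..1.........?9999999999999999999111991111....33...............
0.48 1.0..........9799999999911199911111911111....33.133.......1111
0.46 220..............19991111111991110...........00.233.....222221
0.44 .2...............1999111110.99..........................222...
0.42 21.1..............991.......99................................
0.40 ..............................................................
0.38 .......................................................???????
0.36 ..............................????????????????????????????????
0.34 ........?????????????????????????????????????~?~~~~~~~~~~~~~~~
0.32 ????????????????????~~~~~~~~~~~~~~~~~~~~~~~~~~~~~~~~~~~~~~~~~~
```

```bash
cat >> h.py <<'E'
TH=np.radians(7.15);FO=np.array([.536,.0455]);FX=np.array([np.cos(TH),np.sin(TH)]);FY=np.array([-np.sin(TH),np.cos(TH)])
def fw(x,y,z):
    return [*(FO+FX*x/1000+FY*y/1000),z/1000]
def plan(wps,D=160,A=30):
    """wps: (xyz world m, heading deg of tool y, mod 180, or None). Prints shift/twist for each call, in its own start frame"""
    p,r=tool(); y=r.apply([0,1,0]);a=np.degrees(np.arctan2(y[1],y[0]))
    print('at',p.round(4),'ydir',round(a,1),'tilt',np.degrees(np.arccos(-r.apply([0,0,1])[2])).round(2))
    for X,h in wps:
        X=np.array(X,float); h=a if h is None else a+((h-a+90)%180-90)
        n=max(1,int(np.ceil(max(np.linalg.norm(X-p)*1000/D,abs(h-a)/A))))
        for i in range(n):
            f=r.as_matrix(); d=(X-p)/(n-i); t=-(h-a)/(n-i)
            s=f.T@d*1000; print('  [%.0f, %.0f, %.0f, %.1f]'%(*s,t),'->',(p+d).round(3))
            p=p+d; a-=t; r=r*R.from_euler('z',t,degrees=True)
        print(' --')
E
python3 - <<'E'
from h import *
g=fw(79,181,0)
plan([([*g[:2],.2],91.1),([*g[:2],.092],91.1),([*g[:2],.16],91.1),([.57,.47,.16],91.1),([.57,.47,.022],91.1)])
E
```

```text
at [0.1338 0.5335 0.2313] ydir 75.9 tilt 0.0
  [-129, -45, 8, -3.8] -> [0.248 0.459 0.223]
  [-126, -53, 8, -3.8] -> [0.363 0.384 0.216]
  [-122, -61, 8, -3.8] -> [0.477 0.31  0.208]
  [-118, -69, 8, -3.8] -> [0.592 0.235 0.2  ]
 --
  [0, 0, 108, -0.0] -> [0.592 0.235 0.092]
 --
  [-0, -0, -68, -0.0] -> [0.592 0.235 0.16 ]
 --
  [9, 118, -0, -0.0] -> [0.581 0.352 0.16 ]
  [9, 118, -0, -0.0] -> [0.57 0.47 0.16]
 --
  [0, 0, 138, -0.0] -> [0.57  0.47  0.022]
 --
```

```bash
H="python3 -m handwheel"
$H '[-129,-45,8,-3.8,0,-129,-45,8,-3.8,0,-129,-45,8,-3.8,0,-129,-45,8,-3.8,0]'
$H '[-126,-53,8,-3.8,0,-126,-53,8,-3.8,0,-126,-53,8,-3.8,0,-126,-53,8,-3.8,0]'
$H '[-122,-61,8,-3.8,0,-122,-61,8,-3.8,0,-122,-61,8,-3.8,0,-122,-61,8,-3.8,0]'
$H '[-118,-69,8,-3.8,0,-118,-69,8,-3.8,0,-118,-69,8,-3.8,0,-118,-69,8,-3.8,0,-118,-69,8,-3.8,0]'
python3 -c "
from h import *
g=fw(79,181,0);plan([([*g[:2],.2],91.1),([*g[:2],.092],91.1)])"
```

```text
clock: 1.33
tool_pos: [0.2511, 0.4559, 0.223]
eef_rot: [0.091, 0.996, -0.0, 0.0]
contact_force: [-0.6, 0.5, -0.1]
opening: 1.003
gripper_force: 0.0
clock: 1.67
tool_pos: [0.3659, 0.3813, 0.2151]
eef_rot: [0.058, 0.998, -0.0, 0.0]
contact_force: [-1.0, 0.0, -0.0]
opening: 1.003
gripper_force: 0.0
clock: 2.0
tool_pos: [0.4803, 0.3068, 0.207]
eef_rot: [0.025, 1.0, -0.0, 0.0]
contact_force: [-0.3, -0.0, -0.5]
opening: 0.995
gripper_force: 0.0
clock: 2.42
tool_pos: [0.5931, 0.2335, 0.1986]
eef_rot: [-0.008, 1.0, -0.0, -0.0]
contact_force: [-0.8, 0.5, -0.3]
opening: 1.003
gripper_force: 0.0
at [0.5931 0.2335 0.1986] ydir 90.9 tilt 0.02
  [1, 1, -1, -0.2] -> [0.592 0.235 0.2  ]
 --
  [-0, 0, 108, -0.0] -> [0.592 0.235 0.092]
 --
```

```bash
H="python3 -m handwheel"
$H '[1,1,50,0,0,1,1,90,0,0,1,1,106,0,0,1,1,106,0,0]'
$H '[0,0,0,0,0.7,0,0,0,0,0.7,0,0,0,0,0.7,0,0,0,0,0.7,0,0,0,0,0.7]'
$H '[0,0,0,0,0.7,0,0,-20,0,0.7,0,0,-40,0,0.7,0,0,-68,0,0.7,0,0,-68,0,0.7]'
python3 -c "
from h import *
p,_=tool()
plan([([.57,.47,.16],91.1),([.57,.47,.035],91.1)])
im,P=snap('scene');cv2.imwrite('pics/b1.png',cv2.resize(im[90:260,100:320],None,fx=3,fy=3))"
```

```text
clock: 2.75
tool_pos: [0.5865, 0.2364, 0.0883]
eef_rot: [-0.01, 1.0, -0.001, -0.004]
contact_force: [0.2, -0.1, 0.1]
opening: 0.998
gripper_force: 0.0
clock: 3.17
tool_pos: [0.5913, 0.2364, 0.0952]
eef_rot: [-0.01, 1.0, 0.001, 0.001]
contact_force: [0.2, 1.0, 6.0]
opening: 0.476
gripper_force: 63.7
clock: 3.58
tool_pos: [0.5927, 0.2366, 0.1671]
eef_rot: [-0.01, 1.0, 0.001, 0.004]
contact_force: [1.4, 0.3, 0.1]
opening: 0.474
gripper_force: 63.0
at [0.5927 0.2366 0.1671] ydir 91.1 tilt 0.46
  [9, 117, 4, 0.0] -> [0.581 0.353 0.164]
  [9, 117, 4, 0.0] -> [0.57 0.47 0.16]
 --
  [1, -0, 125, -0.0] -> [0.57  0.47  0.035]
 --
```

View pics/b1.png

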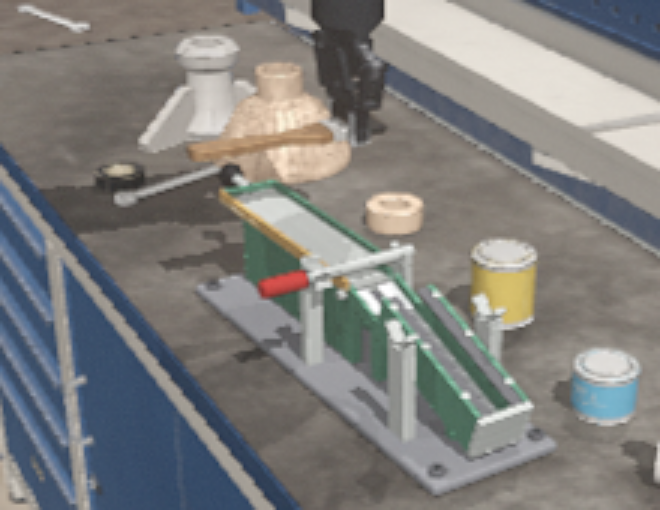

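Run:
```python
import numpy as np
Q=np.load('scene0.npy')
for u,v in((138,152),(141,156),(150,153),(160,150),(172,147),(185,140),(193,145),(230,160)): print((u,v),Q[v,u].round(3))
T=np.load('top0.npy').reshape(-1,3)
for xs in np.arange(.72,.38,-.02):
    s='%.2f '%xs
    for ys in np.arange(.62,.3,-.02):
        z=T[(abs(T[:,0]-xs)<.0101)&(abs(T[:,1]-ys)<.0101),2]; z=z[z<.3]
        s+=' %3d'%(np.max(z)*1000) if len(z) else '   ?'
    print(s)
```

```text
(138, 152) [0.427 0.592 0.007]
(141, 156) [0.425 0.543 0.01 ]
(150, 153) [0.466 0.565 0.007]
(160, 150) [0.51  0.581 0.006]
(172, 147) [0.563 0.593 0.005]
(185, 140) [0.605 0.559 0.04 ]
(193, 145) [0.63  0.539 0.022]
(230, 160) [0.694 0.339 0.026]
0.72  208 204 208 207 205 207 208 206 208 208 207 205 206 206 210 209
0.70  247 247 244 242 238 239 236 238 245 245 246 241 243 241 238 235
0.68  235 233  91  82  48  21   4   5   4   5   7   5  33  32  34   8
0.66    ? 128 129  85  61  14   9   4   9   5   6   6   5   4   5   6
0.64  129 130  91  83  49  11   8   6   4   4   3   5   5   5   7   4
0.62   95  89  88  81  35   5   5   6   4   6   5   8   5   4   6   7
0.60   79  78  65  47  26   5   5   8   5   5   3   7   5   5   6   5
0.58   51  54  41  27  11   7   7   4   6   3   4   4  11   6   5   5
0.56   11  12   4   4   6   9   5   7   4  11   5   6   8   9   6   9
0.54    5  10   8   5   8   7   5  10   6   4   4   7   7  10   6 104
0.52    7  12  13   7   6   6   6   5   9   9   4   9   6 105 103 106
0.50    4   6  12   6   6   5   9   5   7   4   6   7   ? 118 117 109
0.48   20   9  12   8   8   7   4   4  10   4   7   8   5 110 115  95
0.46   25  21  14   9   6   5   9   4   9   7   6   5   7   6   6  10
0.44    6  23   9  17  13   6   4   9   4   7   5   6   6   6   5   7
0.42   24  21   9  14   8   8  10   7   6   9   6   4   7   7   6   7
0.40    5   5   3   6   4   5   7   6   5   6   6   6   4   7   5   7
```

```bash
H="python3 -m handwheel"
$H '[7,35,0,0,0.7,7,75,0,0,0.7,10,115,0,0,0.7,14,155,0,0,0.7,14,194,0,0,0.7]'
$H '[0,0,20,0,0.7,0,0,60,0,0.7,0,0,100,0,0.7,0,0,130,0,0.7,0,0,140,0,0.7]'
$H '[0,0,4,0,0.7,0,0,8,0,0.7,0,0,8,0,0.7]'
```

```text
clock: 4.05
tool_pos: [0.5715, 0.4314, 0.1606]
eef_rot: [-0.01, 1.0, -0.0, -0.0]
contact_force: [1.3, 0.2, 0.6]
opening: 0.477
gripper_force: 63.0
clock: 4.47
tool_pos: [0.5698, 0.4278, 0.0151]
eef_rot: [-0.01, 1.0, -0.002, -0.004]
contact_force: [-0.5, -0.8, -0.6]
opening: 0.48
gripper_force: 62.9
clock: 4.72
tool_pos: [0.5734, 0.43, 0.0146]
eef_rot: [-0.01, 1.0, 0.001, 0.001]
contact_force: [0.7, -0.1, -0.9]
opening: 0.475
gripper_force: 62.9
```

```bash
H="python3 -m handwheel"
$H '[0,0,4,0,0.7,0,0,8,0,0.7,0,0,8,0,0.7]'
$H '[0,0,0,0,0.45,0,0,0,0,0.3,0,0,0,0,0.1,0,0,0,0,0,0,0,0,0,0]'
$H '[0,0,-20,0,0,0,0,-60,0,0,0,0,-100,0,0,0,0,-140,0,0,0,0,-180,0,0]'
python3 - <<'E'
from h import *
# bush refresh + brush
for n in('top','scene'):
    im,Q=snap(n,n+'2')
    m=((Q[...,2]>.02)&(Q[...,2]<.045)&(Q[...,1]<-.2)&(Q[...,1]>-.45)&(Q[...,0]<.63)&(Q[...,0]>.4)).astype(np.uint8)
    k,l,s,c=cv2.connectedComponentsWithStats(m)
    for i in range(1,k):
        if s[i,4]>30: q=Q[l==i];q=q[q[:,2]>.024];print(n,'bush',cv2.minEnclosingCircle(q[:,:2].astype(np.float32).copy()),np.median(q[:,2]))
    b=Q[(Q[...,2]>.007)&(Q[...,2]<.03)&(Q[...,0]>.37)&(Q[...,0]<.63)&(abs(Q[...,1]-.43)<.06)]
    print(n,'brush',len(b),cv2.minAreaRect(b[:,:2].astype(np.float32).copy()) if len(b) else '',np.median(b[:,2]))
plan([([.57,.30,.19],91),([.57,-.2,.16],7),([.485,-.291,.12],7),([.485,-.291,.012],7)])
E
```

```text
clock: 4.97
tool_pos: [0.5727, 0.4296, 0.0055]
eef_rot: [-0.01, 1.0, 0.0, 0.0]
contact_force: [-0.3, 0.0, -0.7]
opening: 0.475
gripper_force: 62.9
clock: 5.38
tool_pos: [0.5727, 0.4297, 0.0055]
eef_rot: [-0.01, 1.0, 0.0, 0.0]
contact_force: [0.9, 0.1, 0.6]
opening: 0.997
gripper_force: 0.0
clock: 5.8
tool_pos: [0.5724, 0.4295, 0.1873]
eef_rot: [-0.01, 1.0, -0.0, 0.0]
contact_force: [0.2, 1.3, 0.1]
opening: 1.002
gripper_force: 0.0
top bush ((0.5650506019592285, -0.3836978077888489), 0.020523449406027794) 0.02988941216061347
top bush ((0.4847562909126282, -0.2891112267971039), 0.019983705133199692) 0.031050199470955886
top bush ((0.47022101283073425, -0.3653619587421417), 0.020527051761746407) 0.029925585745987693
top brush 397 ((0.5052626729011536, 0.42195528745651245), (0.2504929304122925, 0.10212951898574829), 7.5912628173828125) 0.011115935540557231
scene bush ((0.4842239320278168, -0.2956579327583313), 0.021170724183321) 0.029175031637567517
scene bush ((0.5653263330459595, -0.38849058747291565), 0.021984318271279335) 0.02931223585412507
scene bush ((0.470903605222702, -0.36883029341697693), 0.02172129973769188) 0.02912558426776285
scene brush 128 ((0.4648239016532898, 0.42754971981048584), (0.038127921521663666, 0.13719052076339722), 84.5268783569336) 0.010224715420810992
at [0.5751 0.4313 0.1936] ydir 91.1 tilt 0.69
  [8, -131, 3, 0.1] -> [0.57 0.3  0.19]
 --
  [2, -125, 7, 21.0] -> [0.57  0.175 0.182]
  [-43, -118, 7, 21.0] -> [0.57  0.05  0.175]
  [-82, -94, 7, 21.0] -> [ 0.57  -0.075  0.167]
  [-110, -59, 7, 21.0] -> [ 0.57 -0.2   0.16]
 --
  [-80, -96, 39, -0.0] -> [ 0.485 -0.291  0.12 ]
 --
  [-1, -1, 108, -0.0] -> [ 0.485 -0.291  0.012]
 --
```

Run:
```python
from h import *
plan([([.57,.2,.19],97.1),([.57,-.2,.18],97.1),([.565,-.386,.10],97.1),([.565,-.386,.008],97.1)],D=190)
```

```text
at [0.5751 0.4313 0.1936] ydir 91.1 tilt 0.69
  [5, -116, 1, -3.0] -> [0.573 0.316 0.192]
  [11, -115, 1, -3.0] -> [0.57 0.2  0.19]
 --
  [17, -132, 2, -0.0] -> [0.57  0.067 0.187]
  [17, -132, 2, -0.0] -> [ 0.57  -0.067  0.183]
  [17, -132, 2, -0.0] -> [ 0.57 -0.2   0.18]
 --
  [14, -92, 39, -0.0] -> [ 0.567 -0.293  0.14 ]
  [14, -92, 39, -0.0] -> [ 0.565 -0.386  0.1  ]
 --
  [1, -0, 92, -0.0] -> [ 0.565 -0.386  0.008]
 --
```

```bash
H="python3 -m handwheel"
for i in 1; do
$H '[5,-116,1,-3,0,5,-116,1,-3,0,5,-116,1,-3,0,5,-116,1,-3,0]'
$H '[11,-115,1,-3,0,11,-115,1,-3,0,11,-115,1,-3,0,11,-115,1,-3,0]'
$H '[17,-132,2,0,0,17,-132,2,0,0,17,-132,2,0,0,17,-132,2,0,0]'
$H '[17,-132,2,0,0,17,-132,2,0,0,17,-132,2,0,0,17,-132,2,0,0]'
$H '[17,-132,2,0,0,17,-132,2,0,0,17,-132,2,0,0,17,-132,2,0,0]'
$H '[24,-185,40,0,0,24,-185,40,0,0,24,-185,40,0,0,24,-185,40,0,0,24,-185,40,0,0]'
$H '[0,0,0,0,0,0,0,0,0,0]'
done | grep -E "pos|force|rot" | tail -4
python3 - <<'E'
from h import *
plan([([.565,-.386,.008],97.1)],D=190)
E
```

```text
tool_pos: [0.5647, -0.3881, 0.1362]
eef_rot: [-0.061, 0.998, 0.001, -0.0]
contact_force: [-0.6, 1.2, -0.1]
gripper_force: 0.0
at [ 0.5647 -0.3881  0.1362] ydir 97.0 tilt 0.07
  [-1, 2, 128, -0.1] -> [ 0.565 -0.386  0.008]
 --
```

```bash
H="python3 -m handwheel"
$H '[0,2,40,0,0,0,2,80,0,0,0,2,110,0,0,0,2,128,0,0,0,2,128,0,0]'
$H '[0,0,0,0,0.8,0,0,0,0,0.8,0,0,0,0,0.8,0,0,0,0,0.8,0,0,0,0,0.8]'
$H '[0,0,-30,0,0.8,0,0,-70,0,0.8,0,0,-110,0,0.8,0,0,-150,0,0.8,0,0,-180,0,0.8]'
python3 - <<'E'
from h import *
t=fw(-3,218,0)
plan([([.57,-.2,.19],97.1),([*t[:2],.19],97.1),([*t[:2],.105],97.1)],D=160)
E
```

```text
clock: 8.57
tool_pos: [0.5632, -0.3826, 0.0051]
eef_rot: [-0.063, 0.998, 0.002, -0.002]
contact_force: [-0.2, 1.1, -1.0]
opening: 1.003
gripper_force: 0.0
clock: 8.98
tool_pos: [0.5655, -0.3863, 0.0114]
eef_rot: [-0.062, 0.998, -0.001, 0.001]
contact_force: [-0.3, 1.4, 6.2]
opening: 0.445
gripper_force: 59.7
clock: 9.4
tool_pos: [0.565, -0.3861, 0.194]
eef_rot: [-0.062, 0.998, -0.001, 0.001]
contact_force: [0.9, -0.3, -1.6]
opening: 0.443
gripper_force: 60.9
at [ 0.565  -0.3861  0.194 ] ydir 97.1 tilt 0.23
  [-14, 92, 2, 0.0] -> [ 0.567 -0.293  0.192]
  [-14, 92, 2, 0.0] -> [ 0.57 -0.2   0.19]
 --
  [2, 155, -0, -0.0] -> [ 0.549 -0.046  0.19 ]
  [2, 155, -0, -0.0] -> [0.527 0.108 0.19 ]
  [2, 155, -0, -0.0] -> [0.506 0.261 0.19 ]
 --
  [0, 0, 85, -0.0] -> [0.506 0.261 0.105]
 --
```

```bash
H="python3 -m handwheel"
{ $H '[-28,184,3,0,0.8,-28,184,3,0,0.8,-28,184,3,0,0.8,-28,184,3,0,0.8,-28,184,3,0,0.8]'
$H '[2,155,0,0,0.8,2,155,0,0,0.8,2,155,0,0,0.8,2,155,0,0,0.8]'
$H '[2,155,0,0,0.8,2,155,0,0,0.8,2,155,0,0,0.8,2,155,0,0,0.8]'
$H '[2,155,0,0,0.8,2,155,0,0,0.8,2,155,0,0,0.8,2,155,0,0,0.8,2,155,0,0,0.8]'
$H '[0,0,0,0,0.8,0,0,0,0,0.8]'; } | grep -E "pos|force|opening" | tail -4
python3 - <<'E'
from h import *
t=fw(-3,218,0)
plan([([*t[:2],.112],97.1)],D=160)
E
```

```text
tool_pos: [0.5059, 0.2606, 0.1867]
contact_force: [0.3, -0.2, -2.1]
opening: 0.441
gripper_force: 61.2
at [0.5059 0.2606 0.1867] ydir 97.1 tilt 0.02
  [-0, 1, 75, 0.0] -> [0.506 0.261 0.112]
 --
```

```bash
H="python3 -m handwheel"
$H '[0,0,35,0,0.8,0,0,60,0,0.8,0,0,73,0,0.8,0,0,75,0,0.8,0,0,75,0,0.8]'
$H '[0,0,2,0,0.8,0,0,4,0,0.8,0,0,4,0,0.8]'
$H '[0,0,1,0,0.8,0,0,2,0,0.8,0,0,2,0,0.8]'
python3 -c "
from h import *
im,P=snap('scene');cv2.imwrite('pics/p1.png',cv2.resize(im[110:210,140:270],None,fx=5,fy=5))"
```

```text
clock: 11.48
tool_pos: [0.5061, 0.2599, 0.1112]
eef_rot: [-0.061, 0.998, -0.0, -0.0]
contact_force: [0.4, 0.1, -1.4]
opening: 0.443
gripper_force: 61.3
clock: 11.73
tool_pos: [0.5063, 0.2609, 0.108]
eef_rot: [-0.062, 0.998, 0.0, 0.001]
contact_force: [0.8, -0.2, -1.5]
opening: 0.446
gripper_force: 61.3
clock: 11.98
tool_pos: [0.5066, 0.2612, 0.1064]
eef_rot: [-0.062, 0.998, 0.0, 0.001]
contact_force: [-0.7, -1.2, 5.8]
opening: 0.45
gripper_force: 62.1
```

View pics/p1.png

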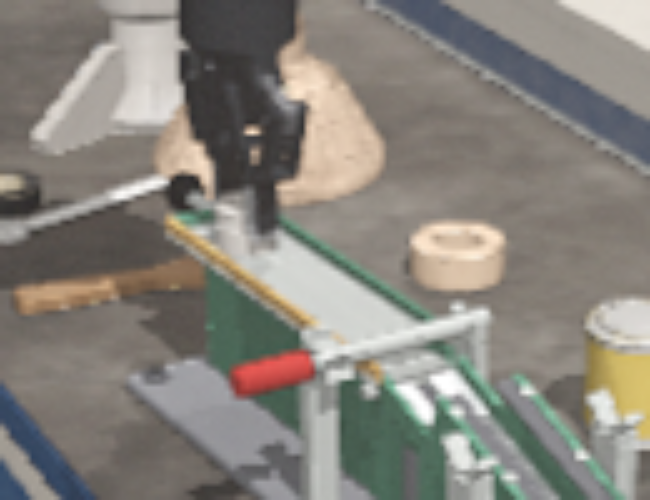

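```bash
H="python3 -m handwheel"
{ $H '[0,0,0,0,0.4,0,0,0,0,0.4,0,0,0,0,0.4]'
$H '[0,0,-20,0,0.4,0,0,-50,0,0.4,0,0,-85,0,0.4,0,0,-85,0,0.4]'; } | grep -E "pos|force|opening"
python3 - <<'E'
from h import *
t=fw(-3,218,0)
im,Q=snap('top')
m=((Q[...,2]>.02)&(Q[...,2]<.045)&(Q[...,1]<-.2)&(Q[...,1]>-.45)&(Q[...,0]<.63)&(Q[...,0]>.4)).astype(np.uint8)
k,l,s,c=cv2.connectedComponentsWithStats(m)
for i in range(1,k):
    if s[i,4]>30: q=Q[l==i];q=q[q[:,2]>.024];print('bush',cv2.minEnclosingCircle(q[:,:2].astype(np.float32).copy()))
plan([([.55,-.2,.19],97.1),([.470,-.367,.13],97.1),([.470,-.367,.009],97.1)],D=160)
E
```

```text
tool_pos: [0.506, 0.261, 0.1054]
contact_force: [-0.4, -0.0, 0.7]
opening: 0.6
gripper_force: 0.0
tool_pos: [0.5083, 0.262, 0.1964]
contact_force: [0.4, 0.3, 1.1]
opening: 0.602
gripper_force: 0.0
bush ((0.48538193106651306, -0.28907591104507446), 0.020070793107151985)
bush ((0.4707421064376831, -0.3654949367046356), 0.020580854266881943)
at [0.5074 0.2616 0.1935] ydir 97.1 tilt 0.35
  [5, -154, 1, 0.0] -> [0.522 0.108 0.192]
  [5, -154, 1, 0.0] -> [ 0.536 -0.046  0.191]
  [5, -154, 1, 0.0] -> [ 0.55 -0.2   0.19]
 --
  [50, -78, 30, -0.0] -> [ 0.51  -0.284  0.16 ]
  [50, -78, 30, -0.0] -> [ 0.47  -0.367  0.13 ]
 --
  [1, -0, 121, -0.0] -> [ 0.47  -0.367  0.009]
 --
```

```bash
H="python3 -m handwheel"
{ $H '[5,-154,1,0,0.3,5,-154,1,0,0.3,5,-154,1,0,0.3,5,-154,1,0,0.3]'
$H '[5,-154,1,0,0.3,5,-154,1,0,0.3,5,-154,1,0,0.3,5,-154,1,0,0.3]'
$H '[5,-154,1,0,0.3,5,-154,1,0,0.3,5,-154,1,0,0.3,5,-154,1,0,0.3]'
$H '[50,-78,30,0,0.3,50,-78,30,0,0.3,50,-78,30,0,0.3,50,-78,30,0,0.3]'
$H '[50,-78,30,0,0.3,50,-78,30,0,0.3,50,-78,30,0,0.3,50,-78,30,0,0.3]'
$H '[0,0,0,0,0.3,0,0,0,0,0.3]'; } | grep -E "pos|force|opening" |tail -4
python3 - <<'E'
from h import *
plan([([.470,-.367,.009],97.1)],D=160)
E
```

```text
tool_pos: [0.4693, -0.3652, 0.1276]
contact_force: [0.6, 0.1, -0.1]
opening: 0.703
gripper_force: 0.0
at [ 0.4693 -0.3652  0.1276] ydir 97.2 tilt 0.02
  [-0, -2, 119, 0.1] -> [ 0.47  -0.367  0.009]
 --
```

```bash
H="python3 -m handwheel"
$H '[0,-2,40,0,0.3,0,-2,75,0,0.3,0,-2,105,0,0.3,0,-2,119,0,0.3,0,-2,119,0,0.3]'
$H '[0,0,0,0,0.8,0,0,0,0,0.8,0,0,0,0,0.8,0,0,0,0,0.8]'
$H '[0,0,-30,0,0.8,0,0,-70,0,0.8,0,0,-110,0,0.8,0,0,-150,0,0.8,0,0,-180,0,0.8]'
$H '[0,0,0,0,0.8,0,0,0,0,0.8]' | grep pos
python3 - <<'E'
from h import *
t=fw(-3,143,0)
plan([([.55,-.2,.19],97.1),([*t[:2],.19],97.1),([*t[:2],.112],97.1)],D=160)
E
```

```text
clock: 14.92
tool_pos: [0.4682, -0.3663, 0.006]
eef_rot: [-0.063, 0.998, 0.002, -0.002]
contact_force: [-0.1, 0.2, 0.7]
opening: 0.703
gripper_force: 0.0
clock: 15.25
tool_pos: [0.4699, -0.3692, 0.0105]
eef_rot: [-0.062, 0.998, -0.001, 0.001]
contact_force: [1.0, 3.1, 9.2]
opening: 0.443
gripper_force: 60.7
clock: 15.67
tool_pos: [0.4691, -0.3689, 0.1929]
eef_rot: [-0.062, 0.998, -0.002, 0.001]
contact_force: [0.4, 0.2, -1.3]
opening: 0.446
gripper_force: 60.8
tool_pos: [0.4692, -0.369, 0.1907]
at [ 0.4692 -0.369   0.1907] ydir 97.1 tilt 0.26
  [-51, 79, 0, 0.0] -> [ 0.51  -0.285  0.19 ]
  [-51, 79, 0, 0.0] -> [ 0.55 -0.2   0.19]
 --
  [-4, 129, -0, -0.0] -> [ 0.538 -0.071  0.19 ]
  [-4, 129, -0, -0.0] -> [0.527 0.058 0.19 ]
  [-4, 129, -0, -0.0] -> [0.515 0.187 0.19 ]
 --
  [0, 0, 78, -0.0] -> [0.515 0.187 0.112]
 --
```

```bash
H="python3 -m handwheel"
{ $H '[-102,158,1,0,0.8,-102,158,1,0,0.8,-102,158,1,0,0.8,-102,158,1,0,0.8,-102,158,1,0,0.8]'
$H '[-4,129,0,0,0.8,-4,129,0,0,0.8,-4,129,0,0,0.8,-4,129,0,0,0.8]'
$H '[-4,129,0,0,0.8,-4,129,0,0,0.8,-4,129,0,0,0.8,-4,129,0,0,0.8]'
$H '[-4,129,0,0,0.8,-4,129,0,0,0.8,-4,129,0,0,0.8,-4,129,0,0,0.8]'
$H '[0,0,0,0,0.8,0,0,0,0,0.8]'; } | grep -E "pos|force|opening" |tail -4
python3 - <<'E'
from h import *
t=fw(-3,143,0)
plan([([*t[:2],.112],97.1)],D=160)
E
```

```text
tool_pos: [0.5138, 0.1859, 0.1863]
contact_force: [-0.2, -0.7, -2.6]
opening: 0.447
gripper_force: 61.5
at [0.5138 0.1859 0.1863] ydir 97.2 tilt 0.11
  [-2, 1, 74, 0.1] -> [0.515 0.187 0.112]
 --
```

```bash
H="python3 -m handwheel"
{ $H '[-2,1,35,0,0.8,-2,1,60,0,0.8,-2,1,73,0,0.8,-2,1,75,0,0.8,-2,1,75,0,0.8]'
$H '[0,0,2,0,0.8,0,0,4,0,0.8,0,0,4,0,0.8]'
$H '[0,0,1,0,0.8,0,0,2,0,0.8,0,0,2,0,0.8]'; } | grep -E "pos|force|opening"
```

```text
tool_pos: [0.516, 0.1862, 0.1116]
contact_force: [0.3, 0.2, -1.4]
opening: 0.443
gripper_force: 61.6
tool_pos: [0.5165, 0.1875, 0.1089]
contact_force: [-0.9, 1.0, -1.8]
opening: 0.443
gripper_force: 61.6
tool_pos: [0.5161, 0.1877, 0.1063]
contact_force: [0.6, -0.4, -1.8]
opening: 0.441
gripper_force: 61.6
```

```bash
H="python3 -m handwheel"
{ $H '[0,0,1,0,0.8,0,0,1,0,0.8]'
$H '[0,0,1,0,0.8,0,0,1,0,0.8]'; 
$H '[0,0,0,0,0.4,0,0,0,0,0.4,0,0,0,0,0.4]'
$H '[0,0,-20,0,0.4,0,0,-50,0,0.4,0,0,-85,0,0.4,0,0,-85,0,0.4]'; } | grep -E "pos|force|opening"
python3 - <<'E'
from h import *
im,Q=snap('top')
m=((Q[...,2]>.02)&(Q[...,2]<.045)&(Q[...,1]<-.2)&(Q[...,1]>-.45)&(Q[...,0]<.63)&(Q[...,0]>.4)).astype(np.uint8)
k,l,s,c=cv2.connectedComponentsWithStats(m)
for i in range(1,k):
    if s[i,4]>30: q=Q[l==i];q=q[q[:,2]>.024];print('bush',cv2.minEnclosingCircle(q[:,:2].astype(np.float32).copy()))
plan([([.53,-.13,.19],97.1),([.485,-.292,.13],97.1),([.485,-.292,.009],97.1)],D=160)
E
```

```text
tool_pos: [0.5163, 0.1878, 0.1056]
contact_force: [-1.3, 1.1, 1.2]
opening: 0.44
gripper_force: 61.9
tool_pos: [0.517, 0.1879, 0.1055]
contact_force: [-0.3, -0.0, 9.8]
opening: 0.448
gripper_force: 62.9
tool_pos: [0.516, 0.1876, 0.1042]
contact_force: [-0.0, -0.4, -0.0]
opening: 0.599
gripper_force: 0.0
tool_pos: [0.5186, 0.1884, 0.1951]
contact_force: [0.1, 0.1, 0.5]
opening: 0.599
gripper_force: 0.0
bush ((0.4849587678909302, -0.2891162633895874), 0.02018924243748188)
at [0.5176 0.1881 0.1923] ydir 97.1 tilt 0.34
  [14, -159, 1, 0.0] -> [0.524 0.029 0.191]
  [14, -159, 1, 0.0] -> [ 0.53 -0.13  0.19]
 --
  [33, -78, 30, -0.0] -> [ 0.508 -0.211  0.16 ]
  [33, -78, 30, -0.0] -> [ 0.485 -0.292  0.13 ]
 --
  [1, -0, 121, -0.0] -> [ 0.485 -0.292  0.009]
 --
```

```bash
H="python3 -m handwheel"
{ $H '[14,-159,1,0,0.2,14,-159,1,0,0.2,14,-159,1,0,0.2,14,-159,1,0,0.2]'
$H '[14,-159,1,0,0.2,14,-159,1,0,0.2,14,-159,1,0,0.2,14,-159,1,0,0.2]'
$H '[33,-78,30,0,0.2,33,-78,30,0,0.2,33,-78,30,0,0.2]'
$H '[33,-78,30,0,0.2,33,-78,30,0,0.2,33,-78,30,0,0.2]'
$H '[0,0,0,0,0.2,0,0,0,0,0.2]'; } | grep -E "pos|force|opening" |tail -4
python3 - <<'E'
from h import *
plan([([.485,-.292,.009],97.1)],D=160)
E
```

```text
tool_pos: [0.4814, -0.2938, 0.1267]
contact_force: [-0.3, 0.4, 0.3]
opening: 0.801
gripper_force: 0.0
at [ 0.4814 -0.2938  0.1267] ydir 97.1 tilt 0.08
  [-4, 1, 118, -0.0] -> [ 0.485 -0.292  0.009]
 --
```

```bash
H="python3 -m handwheel"
{ $H '[-4,1,40,0,0.2,-4,1,75,0,0.2,-4,1,105,0,0.2,-4,1,118,0,0.2,-4,1,118,0,0.2]'
$H '[0,0,0,0,0.8,0,0,0,0,0.8,0,0,0,0,0.8,0,0,0,0,0.8]'
$H '[0,0,-30,0,0.8,0,0,-70,0,0.8,0,0,-110,0,0.8,0,0,-150,0,0.8,0,0,-180,0,0.8]'
$H '[0,0,0,0,0.8,0,0,0,0,0.8]'; } | grep -E "pos|force|opening"
python3 - <<'E'
from h import *
t=fw(-3,68,0)
plan([([*t[:2],.19],97.1),([*t[:2],.108],97.1)],D=160)
E
```

```text
tool_pos: [0.4847, -0.2908, 0.0072]
contact_force: [-0.2, 0.2, 0.1]
opening: 0.798
gripper_force: 0.0
tool_pos: [0.4866, -0.2934, 0.0116]
contact_force: [0.2, 2.4, 5.7]
opening: 0.446
gripper_force: 59.6
tool_pos: [0.486, -0.2932, 0.1944]
contact_force: [1.4, 0.3, -1.5]
opening: 0.443
gripper_force: 61.1
tool_pos: [0.4861, -0.2933, 0.192]
contact_force: [-1.1, -0.3, -3.3]
opening: 0.443
gripper_force: 61.3
at [ 0.4861 -0.2933  0.192 ] ydir 97.1 tilt 0.29
  [-29, 133, 0, 0.0] -> [ 0.499 -0.158  0.191]
  [-29, 133, 0, 0.0] -> [ 0.512 -0.023  0.191]
  [-29, 133, 0, 0.0] -> [0.525 0.113 0.19 ]
 --
  [0, 0, 82, -0.0] -> [0.525 0.113 0.108]
 --
```

```bash
H="python3 -m handwheel"
{ $H '[-29,133,0,0,0.8,-29,133,0,0,0.8,-29,133,0,0,0.8,-29,133,0,0,0.8]'
$H '[-29,133,0,0,0.8,-29,133,0,0,0.8,-29,133,0,0,0.8,-29,133,0,0,0.8]'
$H '[-29,133,0,0,0.8,-29,133,0,0,0.8,-29,133,0,0,0.8,-29,133,0,0,0.8]'
$H '[0,0,0,0,0.8,0,0,0,0,0.8]'; } | grep -E "pos|force|opening" |tail -4
python3 - <<'E'
from h import *
t=fw(-3,68,0)
plan([([*t[:2],.108],97.1)],D=160)
E
```

```text
tool_pos: [0.5218, 0.1137, 0.1884]
contact_force: [-0.7, -0.8, -1.7]
opening: 0.442
gripper_force: 61.6
at [0.5218 0.1137 0.1884] ydir 97.2 tilt 0.1
  [-3, -1, 80, 0.1] -> [0.525 0.113 0.108]
 --
```

```bash
H="python3 -m handwheel"
{ $H '[-3,-1,35,0,0.8,-3,-1,65,0,0.8,-3,-1,78,0,0.8,-3,-1,80,0,0.8,-3,-1,80,0,0.8]'
$H '[0,0,1,0,0.8,0,0,2,0,0.8,0,0,2,0,0.8]'
$H '[0,0,1,0,0.4,0,0,1,0,0.4,0,0,1,0,0.4]'
$H '[0,0,-20,0,0.4,0,0,-50,0,0.4,0,0,-85,0,0.4,0,0,-85,0,0.4]'
$H '[0,-60,0,0,0,0,-120,0,0,0,0,-160,0,0,0,0,-160,0,0,0]'; } | grep -E "pos|force|opening"
python3 - <<'E'
from h import *
Rm=np.array([FX,FY])
for n in('top','scene'):
    im,Q=snap(n,n+'5')
    f=(Q[...,:2]-FO)@Rm.T*1000
    m=((Q[...,2]>.110)&(Q[...,2]<.135)&(abs(f[...,0])<40)&(f[...,1]>28)&(f[...,1]<270)).astype(np.uint8)
    k,l,s,c=cv2.connectedComponentsWithStats(m)
    for i in range(1,k):
        if s[i,4]>15: g=f[l==i];print(n,'bush',s[i,4],cv2.minEnclosingCircle(g.astype(np.float32)),np.median(Q[l==i][:,2]),g.mean(0))
im=cv2.imread('pics/scene5.png');cv2.imwrite('pics/s5c.png',cv2.resize(im[130:320,140:360],None,fx=3.4,fy=3.1))
E
```

```text
tool_pos: [0.5251, 0.1118, 0.1087]
contact_force: [0.4, -0.2, -1.3]
opening: 0.442
gripper_force: 62.8
tool_pos: [0.5257, 0.1129, 0.1079]
contact_force: [-0.1, 0.3, -2.3]
opening: 0.44
gripper_force: 62.7
tool_pos: [0.5256, 0.1133, 0.1067]
contact_force: [-0.2, 0.2, 0.0]
opening: 0.602
gripper_force: 0.0
tool_pos: [0.5281, 0.1137, 0.1974]
contact_force: [0.7, 0.0, 0.7]
opening: 0.601
gripper_force: 0.0
tool_pos: [0.5454, -0.0478, 0.1916]
contact_force: [-0.3, -0.0, -0.4]
opening: 1.003
gripper_force: 0.0
top bush 91 ((-2.505557060241699, 69.29593658447266), 20.300884246826172) 0.12321293267878541 [-2.40397227 68.79207008]
top bush 91 ((0.20913447439670563, 144.02438354492188), 19.90802764892578) 0.1239362505284114 [1.10284804e-01 1.43304493e+02]
top bush 95 ((-0.46207812428474426, 218.63418579101562), 20.133249282836914) 0.12376728075950716 [ -1.05267242 217.89239847]
scene bush 205 ((-5.289112091064453, 179.39212036132812), 61.61347198486328) 0.12085254559765046 [ -4.53600752 171.06538838]
scene bush 112 ((-3.74039888381958, 61.70858383178711), 22.478168487548828) 0.12155705118981525 [-5.88820884 59.98322729]
```

View pics/s5c.png

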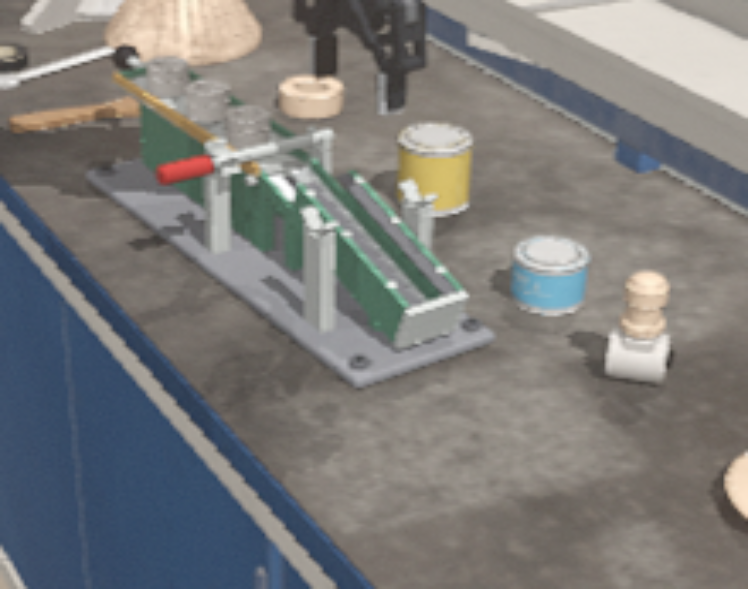

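Run:
```python
from h import *
plan([([.440,.0445,.18],97.1),([.440,.0445,.093],97.1)],D=160)
```

```text
at [ 0.5458 -0.0497  0.1915] ydir 96.9 tilt 0.09
  [94, 106, 11, -0.2] -> [0.44  0.044 0.18 ]
 --
  [0, 0, 87, -0.0] -> [0.44  0.044 0.093]
 --
```

```bash
H="python3 -m handwheel"
$H '[94,106,11,0,0,94,106,11,0,0,94,106,11,0,0,94,106,11,0,0,94,106,11,0,0]' | grep -E "pos|force|opening"
$H '[0,0,0,0,0,0,0,0,0,0]' | grep -E "pos|force|opening"
python3 - <<'E'
from h import *
plan([([.440,.0445,.093],97.15)],D=160)
im,Q=snap('scene');cv2.imwrite('pics/g1.png',cv2.resize(im[100:250,130:300],None,fx=4,fy=4))
E
```

```text
tool_pos: [0.436, 0.0502, 0.1801]
contact_force: [0.7, -0.5, 0.6]
opening: 0.998
gripper_force: 0.0
tool_pos: [0.4396, 0.048, 0.1806]
contact_force: [-0.5, 0.9, -0.2]
opening: 0.997
gripper_force: 0.0
at [0.4396 0.048  0.1806] ydir 97.1 tilt 0.07
  [0, -4, 88, -0.0] -> [0.44  0.044 0.093]
 --
```

View pics/g1.png

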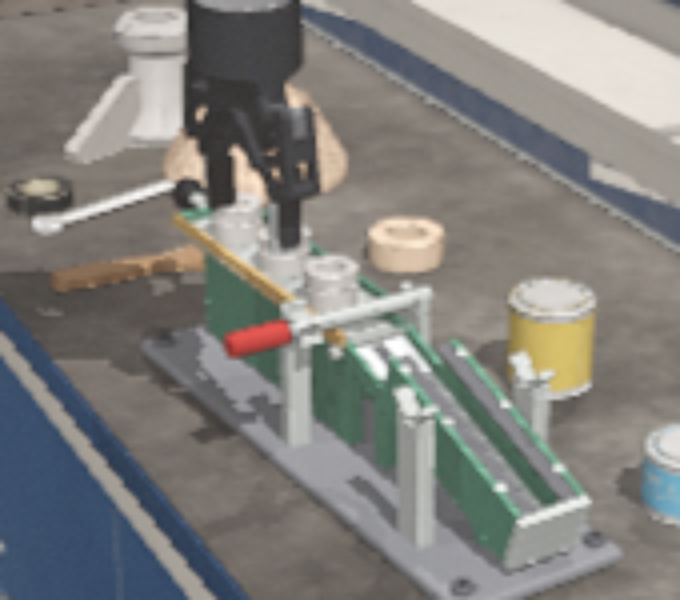

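```bash
H="python3 -m handwheel"
{ $H '[0,-3,30,0,0,0,-3,60,0,0,0,-3,82,0,0,0,-3,88,0,0,0,-3,88,0,0]'
$H '[0,0,0,0,0.7,0,0,0,0,0.7,0,0,0,0,0.7,0,0,0,0,0.7]'
$H '[0,0,0,0,0.9,0,0,0,0,0.9,0,0,0,0,0.9]'
$H '[0,0,0,0,0.9,0,0,0,0,0.9]'; } | grep -E "pos|force|opening"
```

```text
tool_pos: [0.4389, 0.0446, 0.0912]
contact_force: [-0.5, 0.8, -0.0]
opening: 1.001
gripper_force: 0.0
tool_pos: [0.4398, 0.045, 0.0932]
contact_force: [0.1, 0.5, -0.3]
opening: 0.455
gripper_force: 0.0
tool_pos: [0.4394, 0.045, 0.0926]
contact_force: [-0.5, 0.6, 0.9]
opening: 0.188
gripper_force: 58.4
tool_pos: [0.4394, 0.045, 0.0924]
contact_force: [2.3, -1.2, 1.7]
opening: 0.191
gripper_force: 58.4
```

```bash
H="python3 -m handwheel"
{ $H '[-0.1,-4.5,0,-2,1,-0.3,-9,0,-4,1,-0.7,-13.7,0,-6,1,-1.3,-18,0,-8,1,-1.3,-18,0,-8,1]'
$H '[0,0,0,0,1]'; } | grep -E "pos|force|opening|rot"
```

```text
tool_pos: [0.443, 0.0266, 0.0923]
eef_rot: [-0.132, 0.991, -0.0, 0.0]
contact_force: [0.4, -10.9, 1.3]
opening: 0.189
gripper_force: 58.7
tool_pos: [0.443, 0.0265, 0.0924]
eef_rot: [-0.131, 0.991, -0.001, 0.0]
contact_force: [0.1, -9.1, 0.6]
opening: 0.194
gripper_force: 58.6
```

```bash
H="python3 -m handwheel"
{ $H '[-0.1,-4.5,0,-2,1,-0.3,-9,0,-4,1,-0.7,-13.7,0,-6,1,-0.7,-13.7,0,-6,1]'
$H '[0,0,0,0,1]'; } | grep -E "pos|force|opening|rot"
python3 -c "
from h import *
im,Q=snap('scene');cv2.imwrite('pics/g2.png',cv2.resize(im[130:230,150:270],None,fx=5,fy=5))"
```

```text
tool_pos: [0.447, 0.0139, 0.0922]
eef_rot: [-0.183, 0.983, 0.0, -0.0]
contact_force: [0.0, 0.6, -1.2]
opening: 0.189
gripper_force: 58.7
tool_pos: [0.4469, 0.0143, 0.0922]
eef_rot: [-0.182, 0.983, 0.0, -0.0]
contact_force: [-0.1, -0.6, -0.9]
opening: 0.194
gripper_force: 58.7
```

View pics/g2.png

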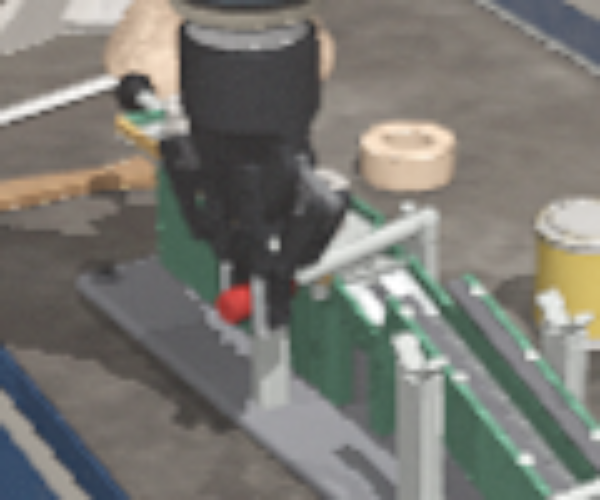

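```bash
H="python3 -m handwheel"
{ $H '[0,0,-10,0,1,0,0,-25,0,1,0,0,-45,0,1,0,0,-60,0,1,0,0,-60,0,1]'; } | grep -E "pos|force|opening|rot"
python3 - <<'E'
from h import *
plan([([.4576,-.0999,.150],97.1)],D=160)
E
```

```text
tool_pos: [0.4482, 0.0144, 0.1552]
eef_rot: [-0.183, 0.983, -0.001, 0.002]
contact_force: [0.8, -0.1, -0.6]
opening: 0.189
gripper_force: 58.7
at [0.4482 0.0144 0.1552] ydir 111.1 tilt 0.25
  [32, -110, 5, 14.0] -> [ 0.458 -0.1    0.15 ]
 --
```

```bash
H="python3 -m handwheel"
{ $H '[8,-27,0,3.5,1,16,-54,0,7,1,24,-82,0,10.5,1,32,-110,0,14,1,32,-110,0,14,1]'
$H '[0,0,0,0,1,0,0,0,0,1]'; } | grep -E "pos|force|opening|rot"
python3 - <<'E'
from h import *
plan([([.4576,-.0999,.0925],97.1)],D=160)
Rm=np.array([FX,FY])
for n in('top','scene'):
    im,Q=snap(n,n+'6'); f=(Q[...,:2]-FO)@Rm.T*1000; z=Q[...,2]*1000
    b=(z>140)&(z<190)&(f[...,1]<-100)&(f[...,1]>-170)&(f[...,0]>-60)&(f[...,0]<60)
    if b.sum()>5:
        x,y=f[b].T; print(n,b.sum(),'slope y/x',np.polyfit(x,y,1),'z',np.polyfit(x,z[b],1),x.min(),x.max())
    for sx in(-1,1):
        v=(f[...,1]<-100)&(f[...,1]>-180)&(z>104)&(z<130)&(f[...,0]*sx>10)&(abs(f[...,0])<75);s=f[v]
        if len(s):print(n,'post',len(s),s.mean(0).round(1),s.min(0).round(1),s.max(0).round(1))
im=cv2.imread('pics/scene6.png');cv2.imwrite('pics/g3.png',cv2.resize(im[150:250,160:280],None,fx=5,fy=5))
E
```

```text
tool_pos: [0.457, -0.1032, 0.1521]
eef_rot: [-0.059, 0.998, -0.0, 0.0]
contact_force: [-0.9, 0.5, -0.9]
opening: 0.191
gripper_force: 58.8
tool_pos: [0.4563, -0.0994, 0.1519]
eef_rot: [-0.062, 0.998, 0.0, -0.001]
contact_force: [0.6, 0.5, -0.9]
opening: 0.191
gripper_force: 58.8
at [ 0.4563 -0.0994  0.1519] ydir 97.1 tilt 0.07
  [-1, -1, 59, 0.0] -> [ 0.458 -0.1    0.092]
 --
top 96 slope y/x [ 5.98080448e-03 -1.32247175e+02] z [-6.55817728e-03  1.73713730e+02] -36.76520777669161 44.18026397381864
top post 29 [  35.2 -130.8] [  19. -151.] [  42.5 -109.6]
scene 156 slope y/x [ 5.79593216e-03 -1.38683206e+02] z [-6.56677007e-03  1.71534115e+02] -59.97399484557624 44.642694880510604
scene post 60 [ -59.7 -135.8] [ -65.5 -155.2] [ -51.2 -117.3]
scene post 54 [  33.2 -135.3] [  17.1 -154.8] [  41.3 -100.2]
```

View pics/g3.png

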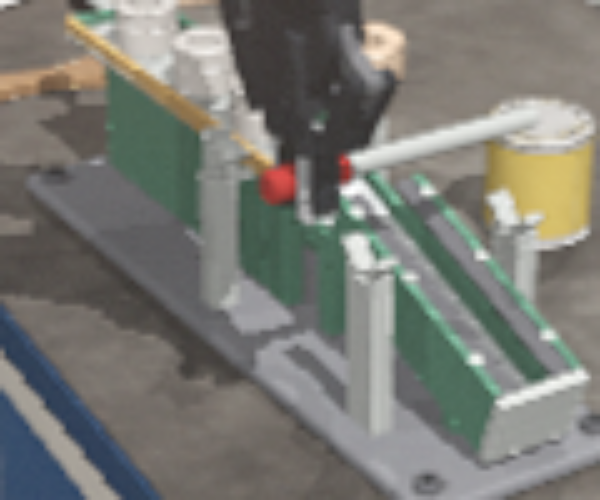

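```bash
H="python3 -m handwheel"
{ $H '[-1,0,20,0,1,-1,0,38,0,1,-1,0,48,0,1,-1,0,52,0,1,-1,0,52,0,1]'
$H '[0,0,2,0,1,0,0,4,0,1,0,0,4,0,1]'
$H '[0,0,1,0,1,0,0,2,0,1,0,0,2,0,1]'; } | grep -E "pos|force"
```

```text
tool_pos: [0.4574, -0.0992, 0.0997]
contact_force: [-0.1, -0.2, -0.9]
gripper_force: 58.9
tool_pos: [0.4579, -0.0997, 0.0966]
contact_force: [1.1, 0.4, -1.1]
gripper_force: 58.9
tool_pos: [0.458, -0.0997, 0.0946]
contact_force: [-2.0, 1.9, 4.7]
gripper_force: 59.5
```

```bash
H="python3 -m handwheel"
{ $H '[0,0,1,0,1,0,0,1,0,1]'
$H '[0,0,0,0,0.7,0,0,0,0,0.6,0,0,0,0,0.4,0,0,0,0,0.2,0,0,0,0,0]'
$H '[0,0,-20,0,0,0,0,-60,0,0,0,0,-100,0,0,0,0,-100,0,0]'; } | grep -E "pos|force"
python3 - <<'E'
from h import *
k=fw(-1,305,0)
Rm=np.array([FX,FY])
for n in('top','scene'):
    im,Q=snap(n,n+'7'); f=(Q[...,:2]-FO)@Rm.T*1000; z=Q[...,2]*1000
    b=(z>108)&(z<135)&(f[...,1]<-115)&(f[...,1]>-160)&(f[...,0]>-125)&(f[...,0]<70)
    for lo,hi in((-120,-70),(-45,22),(42,60)):
        s=b&(f[...,0]>lo)&(f[...,0]<hi); print(n,lo,s.sum(),f[s].mean(0).round(1),z[s].mean().round(1), f[s].max(0).round(1))
plan([([.49,-.0,.21],97.1),([.50,.27,.21],97.1),([*k[:2],.15],97.1),([*k[:2],.085],97.1)],D=160)
im=cv2.imread('pics/scene7.png');cv2.imwrite('pics/g4.png',cv2.resize(im[130:250,140:280],None,fx=5,fy=5))
E
```

```text
tool_pos: [0.458, -0.0997, 0.0938]
contact_force: [-2.1, 2.6, 9.1]
gripper_force: 60.0
tool_pos: [0.4577, -0.0998, 0.0932]
contact_force: [-0.1, 0.3, -1.2]
gripper_force: 0.0
tool_pos: [0.4605, -0.1006, 0.1997]
contact_force: [1.1, -0.9, -0.3]
gripper_force: 0.0<stdin>:8: RuntimeWarning: Mean of empty slice.
  ret = um.true_divide(
  ret = ret.dtype.type(ret / rcount)
Traceback (most recent call last):
ValueError: zero-size array to reduction operation maximum which has no identity
```

Run:
```python
from h import *
k=fw(-1,304,0)
Rm=np.array([FX,FY])
for n in('scene','top'):
    im,Q=snap(n,n+'8'); f=(Q[...,:2]-FO)@Rm.T*1000; z=Q[...,2]*1000
    b=(z>108)&(z<135)&(f[...,1]<-115)&(f[...,1]>-160)&(f[...,0]>-125)&(f[...,0]<70)
    for lo,hi in((-120,-70),(-45,22),(40,60)):
        s=b&(f[...,0]>lo)&(f[...,0]<hi)
        if s.any(): print(n,lo,s.sum(),f[s].mean(0).round(1),z[s].mean().round(1), f[s].max(0).round(1))
plan([([.49,-.0,.21],97.1),([.50,.27,.21],97.1),([*k[:2],.15],97.1),([*k[:2],.085],97.1)],D=160)
im=cv2.imread('pics/scene8.png');cv2.imwrite('pics/g4.png',cv2.resize(im[130:250,140:280],None,fx=5,fy=5))
```

```text
scene -120 120 [ -97.  -140.4] 116.7 [ -70.3 -125.7]
scene -45 98 [ -12. -139.] 115.2 [  21.2 -130.6]
scene 40 10 [  43.1 -135.3] 116.2 [  46.6 -118.5]
top -45 52 [  -4.6 -132.1] 117.2 [  20.3 -126.5]
top 40 12 [  42.6 -132. ] 117.5 [  47. -115.]
at [ 0.4575 -0.0997  0.1931] ydir 97.1 tilt 0.01
  [-45, 95, -17, 0.0] -> [0.49 0.   0.21]
 --
  [-22, 133, -0, -0.0] -> [0.495 0.135 0.21 ]
  [-22, 133, -0, -0.0] -> [0.5  0.27 0.21]
 --
  [-7, 77, 60, -0.0] -> [0.497 0.347 0.15 ]
 --
  [0, 0, 65, -0.0] -> [0.497 0.347 0.085]
 --
```

View pics/g4.png

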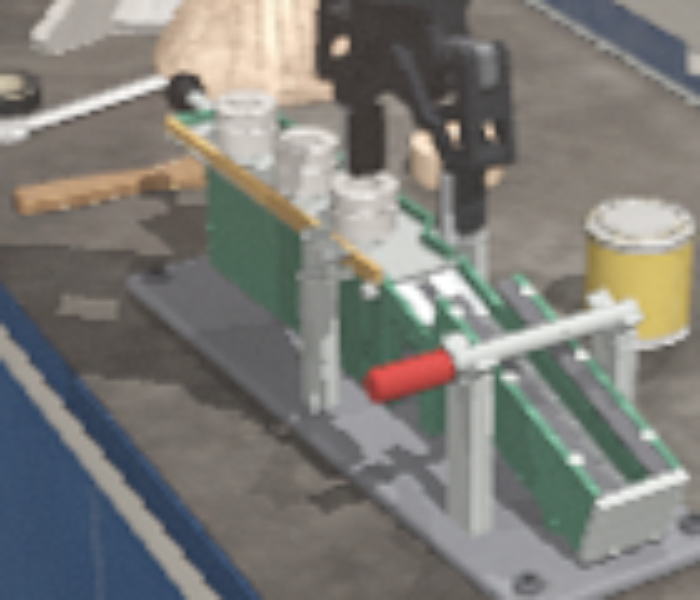

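Run:
```python
from h import *
k=fw(-1,304,0)
plan([([.50,.1,.21],57),([.505,.25,.21],7.15),([*k[:2],.16],7.15),([*k[:2],.083],7.15)],D=200,A=35)
```

```text
at [ 0.4575 -0.0997  0.1931] ydir 97.1 tilt 0.01
  [-33, 96, -8, 20.1] -> [0.479 0.    0.202]
  [2, 102, -8, 20.1] -> [0.5  0.1  0.21]
 --
  [39, 64, -0, 24.9] -> [0.502 0.175 0.21 ]
  [62, 42, -0, 24.9] -> [0.505 0.25  0.21 ]
 --
  [97, 4, 50, -0.0] -> [0.497 0.347 0.16 ]
 --
  [0, -0, 77, -0.0] -> [0.497 0.347 0.083]
 --
```

```bash
H="python3 -m handwheel"
{ $H '[-33,96,-8,20,0,-33,96,-8,20,0,-33,96,-8,20,0,-33,96,-8,20,0]'
$H '[2,102,-8,20,0,2,102,-8,20,0,2,102,-8,20,0,2,102,-8,20,0]'
$H '[39,64,0,25,0,39,64,0,25,0,39,64,0,25,0,39,64,0,25,0]'
$H '[62,42,0,25,0,62,42,0,25,0,62,42,0,25,0,62,42,0,25,0]'
$H '[97,4,0,0,0,97,4,30,0,0,97,4,50,0,0,97,4,50,0,0,97,4,50,0,0]'
$H '[0,0,0,0,0,0,0,0,0,0]'; } | grep -E "pos|force" | tail -3
python3 - <<'E'
from h import *
k=fw(-1,304,0)
plan([([*k[:2],.083],7.15)],D=200,A=35)
E
```

```text
tool_pos: [0.4966, 0.345, 0.1601]
contact_force: [0.5, -0.4, -0.3]
gripper_force: 0.0
at [0.4966 0.345  0.1601] ydir 7.1 tilt 0.05
  [2, 1, 77, -0.1] -> [0.497 0.347 0.083]
 --
```

```bash
H="python3 -m handwheel"
{ $H '[2,0,30,0,0,2,0,55,0,0,2,0,72,0,0,2,0,77,0,0,2,0,77,0,0]'
$H '[0,0,0,0,0.6,0,0,0,0,0.6,0,0,0,0,0.6,0,0,0,0,0.6]'
$H '[0,0,0,0,0.9,0,0,0,0,0.9,0,0,0,0,0.9]'; } | grep -E "pos|force|opening"
python3 -c "
from h import *
im,Q=snap('scene');cv2.imwrite('pics/k1.png',cv2.resize(im[110:200,130:250],None,fx=5,fy=5))"
```

```text
tool_pos: [0.4958, 0.3471, 0.0821]
contact_force: [0.4, 0.5, 0.6]
opening: 0.999
gripper_force: 0.0
tool_pos: [0.4961, 0.3482, 0.0833]
contact_force: [-0.9, -0.3, -0.0]
opening: 0.459
gripper_force: 0.0
tool_pos: [0.4966, 0.3483, 0.0833]
contact_force: [1.6, -1.4, 5.5]
opening: 0.295
gripper_force: 58.5
```

View pics/k1.png

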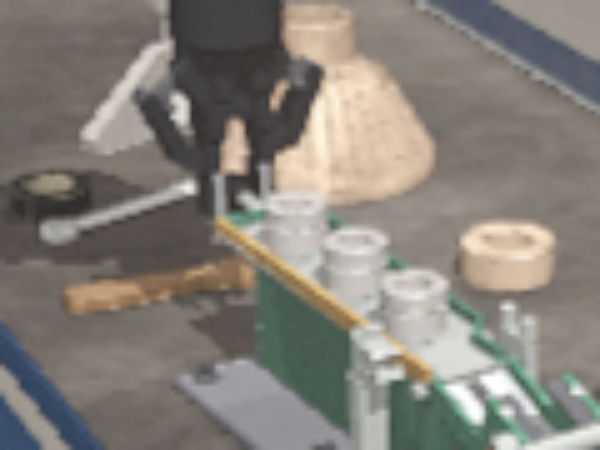

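```bash
H="python3 -m handwheel"
{ $H '[-0.2,0,-6,0,0.9,-0.5,0,-12,0,0.9,-0.9,0,-18,0,0.9,-1.5,0,-24,0,0.9,-2.1,0,-30.4,0,0.9]'
$H '[-0.8,0,-6,0,0.9,-1.7,0,-12,0,0.9,-2.8,0,-18,0,0.9,-4,0,-24,0,0.9,-5.2,0,-30,0,0.9]'; } | grep -E "pos|force|opening"
python3 -c "
from h import *
im,Q=snap('scene');cv2.imwrite('pics/k2.png',cv2.resize(im[110:250,130:300],None,fx=4,fy=4))"
```

```text
tool_pos: [0.4968, 0.3462, 0.1128]
contact_force: [8.8, 2.0, -7.8]
opening: 0.292
gripper_force: 59.2
tool_pos: [0.4975, 0.3402, 0.1426]
contact_force: [9.7, -3.4, -8.5]
opening: 0.291
gripper_force: 59.3
```

View pics/k2.png

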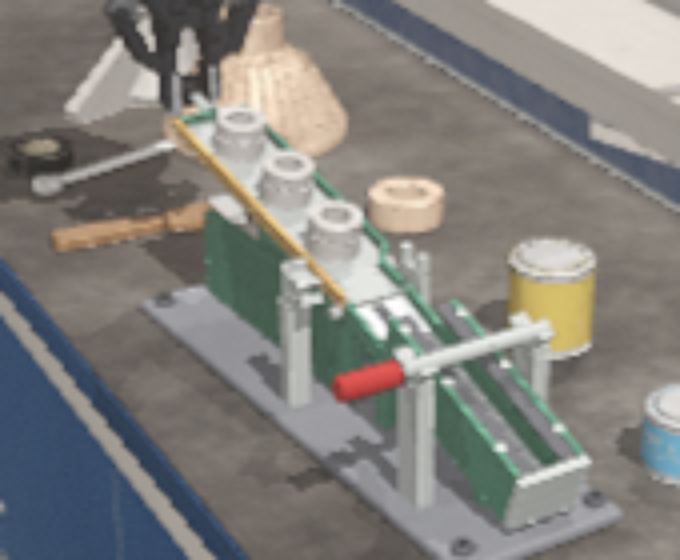

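```bash
H="python3 -m handwheel"
{ $H '[-1.4,0,-6,0,0.9,-2.9,0,-12,0,0.9,-4.5,0,-18,0,0.9,-6.3,0,-23.7,0,0.9,-8.1,0,-29.4,0,0.9]'
$H '[-2,0,-5.8,0,0.9,-4.1,0,-11.5,0,0.9,-6.3,0,-17.2,0,0.9,-8.6,0,-22.8,0,0.9,-11,0,-28.4,0,0.9]'
$H '[-2.6,0,-5.6,0,0.9,-5.3,0,-11.1,0,0.9,-8.1,0,-16.5,0,0.9,-10.9,0,-21.9,0,0.9,-13.8,0,-27.2,0,0.9]'
for i in 1 2 3 4 5 6; do $H '[0,0,0,0,0.9,0,0,0,0,0.9,0,0,0,0,0.9,0,0,0,0,0.9,0,0,0,0,0.9]'; done; } | grep -E "clock|pos|force|opening" | sed -n '1,15p;$p'
python3 -c "
from h import *
im,Q=snap('scene');cv2.imwrite('pics/k3.png',cv2.resize(im[100:250,130:300],None,fx=4,fy=4))"
```

```text
clock: 34.93
tool_pos: [0.4987, 0.3308, 0.1715]
contact_force: [10.9, -10.4, -9.3]
opening: 0.29
gripper_force: 59.5
clock: 35.35
tool_pos: [0.5, 0.3207, 0.2003]
contact_force: [10.8, -4.8, -8.3]
opening: 0.289
gripper_force: 59.9
clock: 35.77
tool_pos: [0.5016, 0.3084, 0.2281]
contact_force: [7.8, 2.2, -4.8]
opening: 0.29
gripper_force: 59.7
gripper_force: 59.8
```

View pics/k3.png

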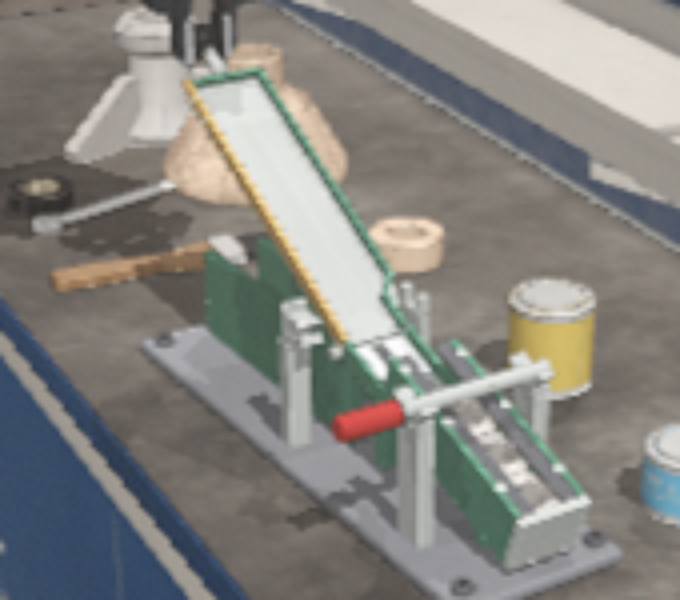

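```bash
H="python3 -m handwheel"
{ $H '[2.9,0,5.3,0,0.9,5.7,0,10.7,0,0.9,8.5,0,16.1,0,0.9,11.2,0,21.6,0,0.9,13.8,0,27.2,0,0.9]'
$H '[2.4,0,5.6,0,0.9,4.7,0,11.2,0,0.9,6.9,0,16.9,0,0.9,9,0,22.6,0,0.9,11,0,28.4,0,0.9]'
$H '[1.8,0,5.7,0,0.9,3.6,0,11.4,0,0.9,5.2,0,17.4,0,0.9,6.7,0,23.4,0,0.9,8.1,0,29.4,0,0.9]'
$H '[1.2,0,6,0,0.9,2.4,0,12,0,0.9,3.5,0,18,0,0.9,4.4,0,24,0,0.9,5.2,0,30,0,0.9]'
$H '[0.6,0,6,0,0.9,1.2,0,12,0,0.9,1.6,0,18,0,0.9,1.9,0,24,0,0.9,2.1,0,28,0,0.9]'
$H '[0,0,1,0,0.9,0,0,2,0,0.9,0,0,2,0,0.9,0,0,2,0,0.9]'; } | grep -E "pos|force"
```

```text
tool_pos: [0.4998, 0.322, 0.2003]
contact_force: [7.6, -0.3, -4.3]
gripper_force: 59.8
tool_pos: [0.4985, 0.3325, 0.1718]
contact_force: [7.9, -1.8, -3.5]
gripper_force: 59.8
tool_pos: [0.4973, 0.3423, 0.1431]
contact_force: [2.6, 15.6, 0.2]
gripper_force: 59.7
tool_pos: [0.4965, 0.3488, 0.1134]
contact_force: [1.4, 17.6, -0.8]
gripper_force: 59.7
tool_pos: [0.4965, 0.3498, 0.0856]
contact_force: [-13.6, -0.5, 51.9]
gripper_force: 64.2
tool_pos: [0.4965, 0.3498, 0.0858]
contact_force: [-7.1, 4.7, 23.9]
gripper_force: 61.5
```

```bash
H="python3 -m handwheel"
{ $H '[0,0,-1,0,0.9,0,0,-1,0,0.9]'
$H '[0,0,-1,0,0.6,0,0,-1,0,0.5,0,0,-1,0,0.3,0,0,-1,0,0,0,0,-1,0,0]'
$H '[0,0,-25,0,0,0,0,-60,0,0,0,0,-100,0,0,0,0,-130,0,0,0,0,-130,0,0]'
$H '[60,0,0,0,0,100,0,0,0,0,100,0,0,0,0,100,0,0,0,0]'; } | grep -E "pos|force"
python3 - <<'E'
from h import *
Rm=np.array([FX,FY])
for n in('top','scene'):
    im,Q=snap(n,n+'9'); f=(Q[...,:2]-FO)@Rm.T*1000; z=Q[...,2]*1000
    s=(abs(f[...,0])<24)&(f[...,1]>60)&(f[...,1]<255)&(z<150);p=np.polyfit(f[s][:,1],z[s],1);print(n,'tray slope',p)
    b=(z>108)&(z<135)&(f[...,1]<-115)&(f[...,1]>-160)&(f[...,0]>-120)&(f[...,0]<22)&((f[...,0]<-70)|(f[...,0]>-45));print('bar',f[b].mean(0),np.polyfit(f[b][:,0],f[b][:,1],1)[0])
    b=Q[(Q[...,2]>.007)&(Q[...,2]<.03)&(Q[...,0]>.37)&(Q[...,0]<.63)&(abs(Q[...,1]-.42)<.06)];print('brush',b.mean(0).round(3),b[:,2].max())
    print([ (round(b['confidence'],2),np.round(b['rect']).astype(int).tolist()) for b in nets.boxes_of(n,'bush_a')])
a=cv2.imread('pics/scene9.png')[130:260,150:310];b=cv2.imread('pics/top9.png')[150:245,120:300]
a=cv2.resize(a,(640,520));b=cv2.resize(b,(640,338),interpolation=cv2.INTER_CUBIC)
cv2.imwrite('pics/e1.png',a);cv2.imwrite('pics/e2.png',b)
E
```

```text
tool_pos: [0.4964, 0.3498, 0.0859]
contact_force: [-3.2, 6.6, 14.5]
gripper_force: 60.5
tool_pos: [0.4955, 0.3478, 0.0844]
contact_force: [-0.6, 0.5, -0.6]
gripper_force: 0.0
tool_pos: [0.4978, 0.3492, 0.2212]
contact_force: [0.8, 0.6, 0.2]
gripper_force: 0.0
tool_pos: [0.482, 0.4503, 0.2135]
contact_force: [1.0, -0.5, 0.1]
gripper_force: 0.0
top tray slope [3.36201682e-03 9.40123583e+01]
bar [ -55.66869456 -132.24069358] 0.0019049952317681767
brush [0.514 0.429 0.011] 0.02364907713885822
[(0.61, [272, 194, 289, 200]), (0.57, [270, 195, 278, 202]), (0.48, [253, 195, 263, 200])]
scene tray slope [2.16835856e-03 9.44320348e+01]
bar [ -58.95857029 -139.90383011] 0.012946609515997467
brush [0.464 0.425 0.01 ] 0.01401252966201283
[(0.63, [173, 143, 231, 190]), (0.5, [246, 199, 250, 209])]
```

View pics/e1.png

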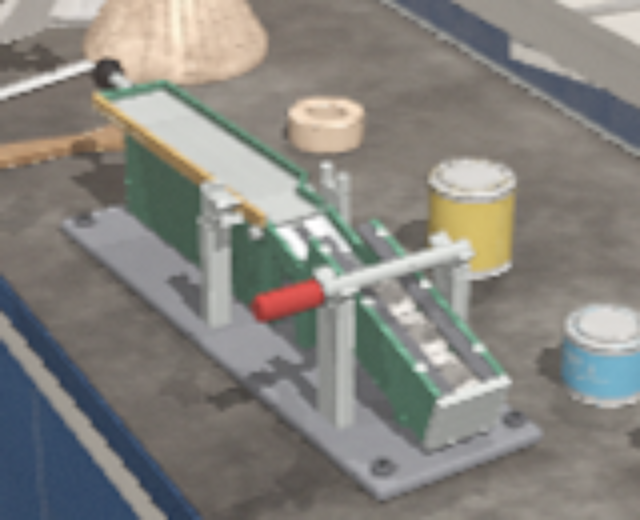

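View pics/e2.png

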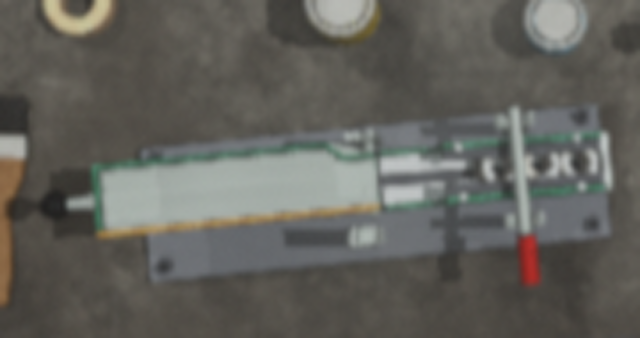

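```bash
python3 -c "
from rig import close_job
print(close_job())"
```

```text
the job is handed in; nothing more can be done
None
```

The job is handed in, and the judge's verdict was not shown: all three bushes found at this start stand in a row in the channel, the gate bar rests in its V notches, the tray is flat, the brush lies flat on the bench, and the arm is clear.

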